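# Crack a dried-on waste jar open in the vice and load the used vials

## Task

The used sample vials in the dark rack belong in the square waste jar, but the jar's green cap has dried on. Move the spent gas filter out of the vice into the white tray, stand the jar upright on the vice bed between the jaws and crank the vice until the jar is held snugly but not crushed; then break the cap loose with a hard anticlockwise twist, spin it off and lay it in the tray, and put every used vial down inside the jar. Leave the jar clamped, and leave the other things on the bench where they are.

Things in the scene. Friction and masses are not known exactly. Their poses are not given: they have to be found in the camera images.
- vice_seat (a point): Blue machine vice bolted to the bench, 150 x 310 x 106 mm. This point is on the middle of its flat bed, 45 mm above the bench. Its y axis runs along the screw: fixed jaw at +y with its rubber face at y=41 mm, moving jaw and crank at -y. Jaws are 98 mm wide (along x), their tops 61 mm above the bed. Z is up.
- vice_jaw (a joint): travel of the moving jaw towards the fixed one, m; 10 mm per crank turn. The jaws' opening is 98 mm minus this travel. At the start it is 0 to 11 mm. The jar (74 mm) is touched by both jaws at about 24 mm.
- vice_crank (a joint): crank angle, rad; grows when turned clockwise as seen from the crank's end (looking along the vice's +y), which closes the vice. At angle a the handle stands at 34 mm x (sin a, cos a) from the screw axis, along the vice's x and up. Turning takes about 0.2 N m (6 N at the handle), and more once the jar is pinched. It stays where left.
- crank_axis (a point): point on the screw axis 78 mm above the bench, level with the middle of the crank's handle (204 mm from vice_seat along the vice's -y).
- crank_grip (a point): middle of the crank's black handle: a freely turning sleeve 18 mm thick, 60 mm long, parallel to the vice's y and pointing away from the vice; it circles the screw axis at 34 mm. The crank's steel arm begins 30 mm from this point.
- vice_pad: springy rubber facing of the moving jaw, 98 x 6 x 52 mm, about 30 N per mm. It presses the jar: about 75 N a quarter turn after both jaws touch, 150 N at half a turn; well over half a turn crushes the jar.
- jar_mid (a point): translucent white square waste jar, 74 x 74 x 96 mm, with a round neck up to 122 mm (mouth 46 mm wide, open down to a slightly domed floor). This point is on its axis 48 mm above its underside; z is up out of the mouth, x and y square to its sides. About 0.22 kg. Can be carried by its cap while that is stuck.
- cap_mid (a point): green ribbed cap of the jar, 66 mm across, 30 mm tall: from 16 mm below to 14 mm above this point, which lies on its axis level with the jar's rim. Closed, its x axis (white mark) is along the jar's x. About 0.7 N m anticlockwise (seen from above) breaks it loose; then it turns freely. It lifts off at 119 to 143 degrees of turn, where it meets a stop; before that two lugs hold it down. 40 g.
- filter_mid (a point): spent gas filter left between the jaws: clear cylinder with yellow top, 46 mm thick (foot 49 mm), 86 mm tall plus a 6 mm brass tip; this point is at its middle, 45 mm above its foot; z is its axis. 0.16 kg.
- tray_in (a point): shallow white tray fixed on the bench, inside 212 (x) x 142 (y) x 18 mm; this point is the centre of its inner floor, 4 mm above the bench.
- vial0_mid (a point): used glass sample vial with silver cap, 23 mm thick, 75 mm tall, 35 g; this point is at its middle, z along its axis. It stands in a dark rack 26 mm high, wells 58 mm apart, its foot 8 mm above the bench. Some vials may be absent.
- vial1_mid (a point): as vial0_mid
- vial2_mid (a point): as vial0_mid
- spanner: bystander: steel wrench 150 mm long lying on the bench; leave it.
- driver: bystander: screwdriver 170 mm long lying on the bench; leave it.
- solvent: bystander: amber bottle with blue cap, 86 mm thick, 160 mm tall; leave it.
- beaker: bystander: glass beaker, 66 mm wide, 75 mm tall; leave it.
- septa_box: bystander: small green box 75 x 55 x 30 mm; leave it.
- inlet_nut: bystander: green knurled fitting, 28 mm thick, 45 mm tall; leave it.

How it is judged:
On the way, in this order (a step that is already met when the one before it is completed fails the run):
1. the spent filter is cleared out of the vice into the tray (x of filter_mid in the frame of tray_in between -0.095 and 0.095 m and y of filter_mid in the frame of tray_in between -0.062 and 0.062 m and z of filter_mid in the frame of tray_in between 0 and 0.075 m and linear speed of filter below 0.03 m/s and contact force between the fingers and filter below 0.5 N), for 0.2 s.
2. the jar stands on the vice bed, snugly clamped between the jaws (x of jar_mid in the frame of vice_seat between -0.03 and 0.03 m and y of jar_mid in the frame of vice_seat between -0.003 and 0.011 m and z of jar_mid in the frame of vice_seat between 0.04 and 0.056 m and angle between jar_mid's own z axis and vertical below 0.1 rad and contact force between vice_pad and jar above 30 N), for 0.3 s.
3. the cap is broken loose while the vice holds the jar (x of jar_mid in the frame of vice_seat between -0.03 and 0.03 m and y of jar_mid in the frame of vice_seat between -0.003 and 0.011 m and z of jar_mid in the frame of vice_seat between 0.04 and 0.056 m and angle between jar_mid's own z axis and vertical below 0.1 rad and contact force between vice_pad and jar above 20 N and angle between the x axis of cap_mid and the x axis of jar_mid, either way round above 0.3 rad and horizontal distance between cap_mid and jar_mid below 0.012 m), for 0.05 s.
4. the cap is off and lies in the tray (x of cap_mid in the frame of tray_in between -0.085 and 0.085 m and y of cap_mid in the frame of tray_in between -0.052 and 0.052 m and z of cap_mid in the frame of tray_in between 0 and 0.045 m and linear speed of cap below 0.03 m/s and contact force between the fingers and cap below 0.5 N), for 0.2 s.
At the end, for the whole second after the job is handed in: every vial present lies inside the jar with its middle below the neck; the jar stands upright on the bed between the jaws, held with at least 20 N; cap and filter lie in the tray; nothing held or moving (all of step 1 and all of step 4 and x of jar_mid in the frame of vice_seat between -0.03 and 0.03 m and y of jar_mid in the frame of vice_seat between -0.003 and 0.011 m and z of jar_mid in the frame of vice_seat between 0.04 and 0.056 m and angle between jar_mid's own z axis and vertical below 0.1 rad and contact force between vice_pad and jar above 20 N and x of vial0_mid in the frame of jar_mid between -0.035 and 0.035 m and y of vial0_mid in the frame of jar_mid between -0.035 and 0.035 m and z of vial0_mid in the frame of jar_mid between -0.05 and 0.035 m and linear speed of each of vial0, vial1, vial2 below 0.03 m/s and contact force between the fingers and vial0 below 0.5 N and x of vial1_mid in the frame of jar_mid between -0.035 and 0.035 m and y of vial1_mid in the frame of jar_mid between -0.035 and 0.035 m and z of vial1_mid in the frame of jar_mid between -0.05 and 0.035 m and contact force between the fingers and vial1 below 0.5 N and x of vial2_mid in the frame of jar_mid between -0.035 and 0.035 m and y of vial2_mid in the frame of jar_mid between -0.035 and 0.035 m and z of vial2_mid in the frame of jar_mid between -0.05 and 0.035 m and contact force between the fingers and vial2 below 0.5 N); the robot touches nothing.
It fails at once if the jar is crushed: the vice presses it with over 250 N (contact force between vice_pad and jar above 250 N).
It fails at once if another thing on the bench is disturbed (moved over 30 mm) (distance of any of spanner, driver, solvent, beaker, septa_box, inlet_nut from where it was at the start of the episode above 0.03 m).
Of vial0, vial1, vial2 only 2 to 3 are there at a start; the rules pass over those that are not, and their reading is None.
At some moment in a run one of filter, cap may be knocked a few centimetres aside while the robot is not near it.
Once in a run the grip may slacken for a moment while it holds something.
It also fails if it takes over 210 s, if anything falls off the work surface, if the arm or the gripper's body presses on something with over 40 N, if the wrist force passes 120 N, or if a joint passes its speed limit or range.

## Robot

A 6-joint arm with a two-finger parallel gripper is mounted at the origin on the work surface. World frame = base frame: x ahead of the robot, y to its left, z up, the work surface at z = 0. Lengths are in m, angles in rad, forces in N, time in s.
With the tool pointing down it reaches from about 0.425 to 0.95 m from the base axis. Payload 3.5 kg.
Tool frame: the origin (TCP) lies at the very end of the fingers, on their centre line; the grasp point (between the pads) lies 19 mm behind it; z points along the fingers, y is the line along which they close (so a half turn about z gives the same grasp; the last joint's range is limited). The gripper opens to 85 mm and grips with 20 to 120 N. Pads are 22 mm wide; open, the fingers measure 114 mm over their backs; the gripper's body (76 mm by 85 mm) begins 54 mm behind the grasp point. The pads swing forward as they close: fully open they stand 13 mm farther back than shut.
Start: joints at [1.055, 0.286, 1.577, -0, 1.279, -0.15], TCP at [0.241, 0.63, 0.231] pointing down, gripper open.
Joint ranges: [-2.77, 2.77], [-0.9, 2.22], [0.21, 2.48], [-1.53, 4.67], [0.24, 2.81], [-2.84, 2.84]. Speed limits (rad/s): [2.79, 2.79, 3.14, 3.14, 3.14, 3.14].

## Interface

Orientations are given as a unit quaternion [x, y, z, w].
In Python, from plant import ctrl gives the robot as it stands.
- The arm moves only by the tool carry_out, never from a script. Its argument "deltas" is one flat list of numbers, 6 for each row, row after row: the shift along the tool's x, y, z in m, then the turn, a rotation vector about the tool's x, y, z in rad. A call has 1 to 5 rows; each row is the pose to reach, as a shift and turn from the pose commanded when the call began, along the tool's axes at that moment; what a row does not reach only later rows make up. A row lasts 1/8 s, in which the tool goes at most 62.5 mm and 10.7 degrees, less where a joint would pass 70% of its speed; a pose out of reach is approached as far as the arm can. A call with a gripper value outside its range is refused whole. "grip" is the opening in per cent of the stroke, from 0 (shut) to 100 (fully open), set as the call begins (left out, the last holds). The fingers move at their own pace and stop on an object; "grip_force" is the grip in N (left out, the last holds). Time passes only in rows, so rows that repeat a pose let the fingers close. It gives the time, the measured TCP pose, the force, the opening and the grip force at its end, in the units of the state.
- ctrl.get_state(): the state, without advancing time (a new reading comes with each control period).
- ctrl.read_camera(name): name is "side" or "top" or "wrist"; returns (picture, depth): 420x560x3 uint8, red, green, blue; 420x560 float32, m along the optical axis (not along the pixel's ray), 0 where there is no reading.
- ctrl.camera_model(name): a dict with "intrinsics" (3x3 intrinsics, pixels), "k1" (the pictures are not rectified: a ray, as slopes to the right and down, at radius r is drawn at 1 + k1 r^2 times it, then the intrinsics apply), "extrinsics" (4x4, takes a point from world to camera coordinates); the wrist camera has in their place "hand_eye" (4x4, takes a point from camera to tool coordinates, whose origin is the TCP and whose axes are the flange's). Camera axes: x right, y down, z forward; pixel columns grow to the right and rows downward; lengths in m; the calibration is good to about 2 mm. A picture is of the moment at which its call begins: read the wrist's pose just before it. camera_model takes no time and is no camera call.
- ctrl.sign_off(): hands the job in; it is judged then, once.
Trained networks look in the newest picture that a camera, given by its name, has taken for a name from the list of things; names that differ only in an ending like _2 or _b are one class to them, and where a whole thing is asked for, a point or a joint stands for the part that bears it (a point fixed in the world has none). Each returns a list of dicts, best first, with "score" (0 to 1); they miss things now and then, are a little off and sometimes report something else, mostly with a low value. They report only what shows in the picture. A call takes as long as a camera call.
- ctrl.find_in(camera, query): "uv" ([column, row] in pixels, amid what is visible of it).
The state is a dict: "time": time; "qpos": joint angles; "dq": joint speeds; "joint_efforts": joint torques, N m; "eef_pos": TCP position; "tcp_rot": TCP orientation; "contact_force": force on the tool from outside, world axes, zero at the start; "wrist_torque": the same for the moment, N m; "opening": opening from 0.0 (shut) to 1.0 (fully open); "finger_force": force on a finger pad.
Only numpy, scipy, OpenCV 4.12 (cv2) and the standard library are available. Lean on these libraries where they do the work, as an engineer would, in place of code of your own. Each camera call takes 0.05 s, during which the arm holds its last target. There are 200 camera calls.

## Working session

There is one attempt and no reset: what is moved stays moved. The work goes in short steps, Python scripts to look and compute and a tool call to move; the robot and the scene stay as the last step left them, time stands still between calls to the robot, and variables do not carry over. Pictures are saved under pics/ and viewed, at most 15 in all, crops included, and the job is handed in when it is done.

Besides the shell and the picture viewer there is one more tool, called after "Request:" by a JSON object that holds its "name" and its "arguments". carry_out: Moves the arm, as the interface text tells. Its arguments: {"type":"object","properties":{"deltas":{"type":"array"},"grip":{"type":"number"},"grip_force":{"type":"number"}},"required":["deltas"]}

```bash
mkdir -p pics; ls
cat > h.py <<'E'
import numpy as np, cv2
from plant import ctrl
from scipy.spatial.transform import Rotation as R
np.set_printoptions(precision=4,suppress=True)
def tool():
    s=ctrl.get_state(); T=np.eye(4); T[:3,:3]=R.from_quat(s['tcp_rot']).as_matrix(); T[:3,3]=s['eef_pos']; return T
def cam2world(n):
    m=ctrl.camera_model(n)
    return m,(tool()@np.array(m['hand_eye']) if n=='wrist' else np.linalg.inv(np.array(m['extrinsics'])))
def snap(n,fn=None):
    m,C=cam2world(n); im,d=ctrl.read_camera(n)
    if fn: cv2.imwrite('pics/'+fn,im[...,::-1])
    return dict(m=m,C=C,im=im,d=d)
def rays(m,uv):
    K=np.array(m['intrinsics']); uv=np.atleast_2d(np.asarray(uv,float))
    q=np.c_[(uv[:,0]-K[0,2])/K[0,0],(uv[:,1]-K[1,2])/K[1,1]]; p=q.copy()
    for _ in range(8): p=q/(1+m['k1']*(p**2).sum(1,keepdims=True))
    return np.c_[p,np.ones(len(p))]
def world(S,uv,d=None):
    "pixel -> world with depth"
    uv=np.atleast_2d(np.asarray(uv,float)); r=rays(S['m'],uv)
    if d is None: d=np.array([S['d'][int(round(v)),int(round(u))] for u,v in uv])
    p=r*np.asarray(d).reshape(-1,1); return p@S['C'][:3,:3].T+S['C'][:3,3]
def onz(S,uv,z):
    r=rays(S['m'],uv)@S['C'][:3,:3].T; c=S['C'][:3,3]; return c+r*((z-c[2])/r[:,2:])
def cloud(S):
    h,w=S['d'].shape; u,v=np.meshgrid(np.arange(w),np.arange(h)); uv=np.c_[u.ravel(),v.ravel()]
    P=world(S,uv,S['d'].ravel()); P[S['d'].ravel()==0]=np.nan; return P.reshape(h,w,3)
def proj(S,P):
    m=S['m'];P=np.atleast_2d(P); W=np.linalg.inv(S['C']); p=P@W[:3,:3].T+W[:3,3]; p=p[:,:2]/p[:,2:]
    p=p*(1+m['k1']*(p**2).sum(1,keepdims=True)); K=np.array(m['intrinsics']); return p*[K[0,0],K[1,1]]+[K[0,2],K[1,2]]
def delta(pos,ang=None,Rm=None):
    "shift/turn in current tool axes to reach world pos, with tool pointing down & tool y axis at world heading ang"
    T=tool(); Rt=T[:3,:3] if ang is None and Rm is None else (Rm if Rm is not None else down(ang))
    print('shift',T[:3,:3].T@(np.array(pos)-T[:3,3]),'turn',R.from_matrix(T[:3,:3].T@Rt).as_rotvec())
def down(a):
    "tool z down, tool y at heading a"
    y=np.array([np.cos(a),np.sin(a),0]); z=np.array([0,0,-1.]); return np.c_[np.cross(y,z),y,z]
def st():
    s=ctrl.get_state(); T=tool(); print('t',s['time'],'pos',T[:3,3],'z',T[:3,2],'yhead',np.degrees(np.arctan2(T[1,1],T[0,1])),'q',np.array(s['qpos']),'F',np.array(s['contact_force']),'M',np.array(s['wrist_torque']),'op',s['opening'],s['finger_force'])
E
python3 - <<'E'
from h import *
st()
names="vice_seat vice_pad crank_grip jar_mid cap_mid filter_mid tray_in vial0_mid spanner driver solvent beaker septa_box inlet_nut".split()
for c in ('top','side'):
    S=snap(c,c+'0.png'); np.savez(c+'0.npz',d=S['d'],im=S['im'],C=S['C'])
    print(c,S['C'][:3,3],S['C'][:3,2])
    for n in names:
        for r in ctrl.find_in(c,n)[:4]:
            if r['score']>.3: print(n,round(r['score'],2),np.round(r['uv']),world(S,r['uv'])[0])
E
```

```text
pics
t 0.0 pos [0.2411 0.6298 0.23  ] z [-0.0012 -0.002  -1.    ] yhead 69.04109804019056 q [ 1.055   0.2871  1.5782 -0.      1.2786 -0.15  ] F [-0.1171  0.2378 -0.7524] M [-0.0047  0.0102 -0.0103] op 0.9955567020002268 0.0
top [ 0.4127 -0.0123  1.2099] [ 0.1791 -0.0001 -0.9838]
vice_seat 0.89 [272. 219.] [0.5857 0.0057 0.0518]
vice_pad 0.58 [280. 212.] [ 0.5975 -0.015   0.1014]
vice_pad 0.44 [263. 276.] [0.436  0.0327 0.0067]
crank_grip 0.64 [340. 218.] [ 0.5947 -0.1855 -0.0009]
jar_mid 0.73 [202. 265.] [0.4629 0.184  0.0974]
jar_mid 0.38 [265. 158.] [0.7623 0.0248 0.0329]
cap_mid 0.75 [189. 263.] [0.4666 0.2101 0.1344]
filter_mid 0.6 [264. 215.] [0.5843 0.0246 0.1328]
tray_in 0.74 [276. 219.] [ 0.5863 -0.0042  0.0412]
tray_in 0.63 [415. 251.] [ 0.4968 -0.3888  0.0063]
spanner 0.71 [323. 284.] [ 0.4119 -0.1305  0.0062]
solvent 0.75 [185. 171.] [0.7016 0.2264 0.1295]
beaker 0.86 [264. 277.] [0.4328 0.032  0.0044]
septa_box 0.61 [265. 157.] [0.7675 0.023  0.0281]
inlet_nut 0.39 [240. 167.] [0.7399 0.0963 0.0258]
side [ 0.0744 -0.8022  0.7151] [ 0.4441  0.7063 -0.5513]
vice_seat 0.79 [278. 228.] [ 0.5585 -0.0499  0.0692]
crank_grip 0.43 [316. 240.] [ 0.5865 -0.1675  0.0951]
jar_mid 0.82 [203. 202.] [0.4558 0.1801 0.0592]
cap_mid 0.75 [199. 177.] [0.4548 0.1869 0.1378]
filter_mid 0.84 [275. 197.] [ 0.0744 -0.8022  0.7151]
tray_in 0.7 [342. 345.] [ 0.4951 -0.3802  0.0049]
vial0_mid 0.6 [250. 288.] [ 0.4221 -0.1408  0.0075]
spanner 0.68 [248. 290.] [ 0.4147 -0.1426  0.0075]
solvent 0.66 [274. 164.] [0.7016 0.1978 0.102 ]
beaker 0.8 [221. 235.] [0.4251 0.0036 0.067 ]
beaker 0.71 [316. 241.] [ 0.5855 -0.1699  0.0942]
septa_box 0.69 [328. 207.] [0.7594 0.0043 0.03  ]
septa_box 0.58 [375. 238.] [ 0.78   -0.17    0.0217]
inlet_nut 0.47 [306. 202.] [0.7365 0.0779 0.0176]
```

View pics/top0.png

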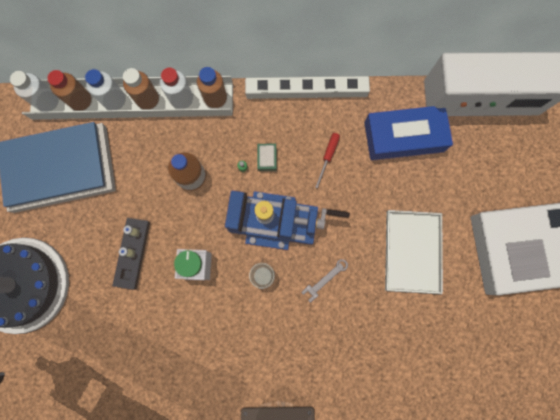

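View pics/side0.png

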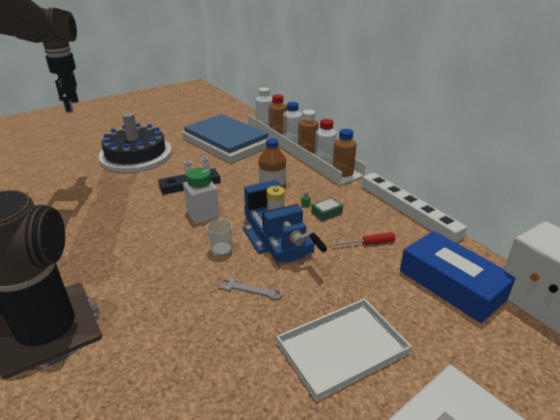

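Run:
```python
from h import *
import json
def load(n):
    f=np.load(n+'0.npz'); return dict(m=ctrl.camera_model(n),C=f['C'],im=f['im'],d=f['d'])
def rect(P):
    r=cv2.minAreaRect((P[:,:2]*1000).astype(np.float32)); return np.array(r[0])/1000,np.array(r[1]),r[2],len(P)
for n in('top','side'):
    S=load(n); P=cloud(S); hsv=cv2.cvtColor(S['im'],cv2.COLOR_RGB2HSV); H,s,V=[hsv[...,i].astype(int) for i in range(3)]
    print(n)
    X,Y,Z=P[...,0],P[...,1],P[...,2]
    near=lambda x0,x1,y0,y1,z0,z1:(X>x0)&(X<x1)&(Y>y0)&(Y<y1)&(Z>z0)&(Z<z1)
    blue=(H>100)&(H<130)&(s>100)
    jt=blue&near(.5,.7,-.2,.12,.09,.115)
    k,l=cv2.connectedComponents(jt.astype(np.uint8))
    for i in range(1,k):
        if (l==i).sum()>40: print('jaw',rect(P[l==i]),np.median(Z[l==i]))
    g=(H>40)&(H<85)&(s>80)&near(.4,.55,.12,.28,.1,.16)
    if g.any(): print('cap',rect(P[g]),P[g].mean(0),np.percentile(Z[g],[5,50,95]))
    jar=near(.4,.55,.1,.28,.085,.105)
    if jar.any(): print('jarshoulder',rect(P[jar]))
    y=(H>18)&(H<35)&(s>130)&near(.5,.7,-.05,.1,.1,.16)
    if y.any(): print('filt',rect(P[y]),P[y].mean(0))
    dk=(V<70)&near(.5,.68,-.27,-.13,.03,.2)
    if dk.any(): print('handle',P[dk].mean(0),rect(P[dk]),np.percentile(Z[dk],[5,95]))
    tr=near(.35,.65,-.52,-.28,.014,.04)
    if tr.any(): print('tray',rect(P[tr]))
    v=near(.38,.62,.26,.45,.05,.12)
    k,l=cv2.connectedComponents(v.astype(np.uint8))
    for i in range(1,k):
        if (l==i).sum()>5: print('vial',P[l==i].mean(0),(l==i).sum(),P[l==i].max(0))
    rk=near(.36,.64,.26,.45,.018,.032)&(V<80)
    if rk.any(): print('rack',rect(P[rk]))
im=cv2.imread('pics/top0.png')[185:305,100:360]; cv2.imwrite('pics/c1.png',cv2.resize(im,None,fx=3,fy=3,interpolation=3))
```

```text
top
jaw (array([0.6036, 0.1027]), array([30.7689, 94.9226]), 80.51274108886719, 412) 0.10522734853070115
jaw (array([ 0.5808, -0.0349]), array([30.8245, 96.1483]), 81.29656982421875, 423) 0.10541529274067085
jaw (array([ 0.5713, -0.0957]), array([17.7814, 56.8578]), 79.259765625, 145) 0.09961457937028073
cap (array([0.466 , 0.2157]), array([64.1066, 56.2299]), 88.97992706298828, 481) [0.4648 0.2146 0.1358] [0.1321 0.136  0.1394]
jarshoulder (array([0.4679, 0.2167]), array([75.03  , 73.9517]), 87.41441345214844, 262)
filt (array([0.5973, 0.0261]), array([38.0406, 41.5643]), 89.5783462524414, 214) [0.5972 0.0258 0.1312]
handle [ 0.5921 -0.1649  0.0945] (array([ 0.5923, -0.1652]), array([55.4866, 11.398 ]), 80.65951538085938, 93) [0.0914 0.0983]
tray (array([ 0.4955, -0.3822]), array([153.7184, 219.0454]), 85.13114929199219, 531)
vial [0.56   0.3821 0.0746] 88 [0.5721 0.3957 0.0866]
vial [0.5034 0.3918 0.0751] 87 [0.5136 0.4054 0.0873]
rack (array([0.5017, 0.386 ]), array([ 55.3711, 181.4241]), 76.47701263427734, 373)
side
jaw (array([0.6007, 0.0985]), array([33.577 , 99.5284]), 85.3838
[... 268 characters left out ...]
), array([60.6101, 63.3339]), 41.27081298828125, 393) [0.4589 0.2012 0.128 ] [0.109  0.133  0.1375]
jarshoulder (array([0.4643, 0.2142]), array([79.0015, 75.5985]), 87.89887237548828, 276)
filt (array([0.5911, 0.0372]), array([44.9091, 76.0653]), 16.334030151367188, 201) [0.592  0.0166 0.1277]
handle [ 0.5873 -0.1719  0.0921] (array([ 0.5875, -0.1646]), array([22.7068, 67.9855]), 7.054668426513672, 138) [0.0845 0.097 ]
tray (array([ 0.4953, -0.3836]), array([153.0032, 223.5871]), 85.4067611694336, 1231)
vial [0.5559 0.3803 0.0703] 68 [0.5686 0.3933 0.0854]
vial [0.4981 0.3903 0.0714] 67 [0.5104 0.4049 0.086 ]
rack (array([0.4984, 0.3904]), array([ 60.3551, 189.0604]), 80.35384368896484, 321)
```

View pics/c1.png

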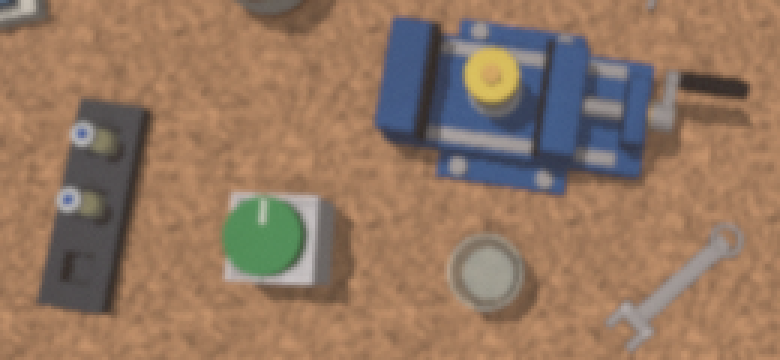

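```bash
cat >> h.py <<'E'
def plan(way,T=None):
    "way: (pos,heading deg,rows) legs; each leg interpolated, cut in calls of 5 rows; prints rounded deltas"
    T=tool() if T is None else T; a=np.arctan2(T[1,1],T[0,1]); p=T[:3,3].copy(); rows=[]
    for pos,h,n in way:
        h=a if h is None else np.radians(h); pos=p if pos is None else np.array(pos)
        for i in range(1,n+1): rows.append((p+(pos-p)*i/n,a+(h-a)*i/n))
        p,a=pos,h
    T=T.copy(); T[:3,:3]=down(np.arctan2(T[1,1],T[0,1])) if abs(T[2,2])>.9999 else T[:3,:3]
    for k in range(0,len(rows),5):
        out=[]; 
        for pos,h in rows[k:k+5]:
            s=np.round(T[:3,:3].T@(pos-T[:3,3]),3); r=np.round(R.from_matrix(T[:3,:3].T@down(h)).as_rotvec(),2); out+=[*s,*r]
        print('['+', '.join('%g'%(x+0) for x in out)+']')
        N=np.eye(4); N[:3,3]=T[:3,3]+T[:3,:3]@s; N[:3,:3]=T[:3,:3]@R.from_rotvec(r).as_matrix(); T=N
    return T
E
python3 - <<'E'
from h import *
plan([((.585,.03,.27),-9.2,15)])
E
```

```text
[-0.036, -0.029, -0.003, 0, 0, 0.09, -0.071, -0.058, -0.005, 0, 0, 0.18, -0.107, -0.088, -0.008, 0, 0, 0.27, -0.143, -0.117, -0.01, 0, 0, 0.36, -0.179, -0.146, -0.013, 0, 0, 0.46]
[-0.044, -0.01, -0.002, 0, 0, 0.09, -0.089, -0.021, -0.005, 0, 0, 0.18, -0.134, -0.031, -0.008, 0, 0, 0.27, -0.179, -0.041, -0.01, 0, 0, 0.36, -0.224, -0.052, -0.013, 0, 0, 0.45]
[-0.045, 0.011, -0.002, 0, 0, 0.09, -0.09, 0.021, -0.005, 0, 0, 0.18, -0.135, 0.031, -0.008, 0, 0, 0.27, -0.18, 0.042, -0.01, 0, 0, 0.36, -0.225, 0.052, -0.013, 0, 0, 0.46]
```

Request:
{"name": "carry_out", "arguments": {"deltas": [-0.036, -0.029, -0.003, 0, 0, 0.09, -0.071, -0.058, -0.005, 0, 0, 0.18, -0.107, -0.088, -0.008, 0, 0, 0.27, -0.143, -0.117, -0.01, 0, 0, 0.36, -0.179, -0.146, -0.013, 0, 0, 0.46], "grip": 100}}

```text
time: 2.12
eef_pos: [0.3569, 0.4287, 0.2445]
tcp_rot: [0.403, 0.915, 0.0, 0.0]
contact_force: [0.6, -0.1, -0.4]
opening: 1.004
finger_force: 0.0
```

Request:
{"name": "carry_out", "arguments": {"deltas": [-0.044, -0.01, -0.002, 0, 0, 0.09, -0.089, -0.021, -0.005, 0, 0, 0.18, -0.134, -0.031, -0.008, 0, 0, 0.27, -0.179, -0.041, -0.01, 0, 0, 0.36, -0.224, -0.052, -0.013, 0, 0, 0.45]}}

```text
time: 2.75
eef_pos: [0.4706, 0.2287, 0.2577]
tcp_rot: [0.597, 0.802, 0.0, 0.0]
contact_force: [-0.1, -0.7, -1.2]
opening: 1.0
finger_force: 0.0
```

Request:
{"name": "carry_out", "arguments": {"deltas": [-0.045, 0.011, -0.002, 0, 0, 0.09, -0.09, 0.021, -0.005, 0, 0, 0.18, -0.135, 0.031, -0.008, 0, 0, 0.27, -0.18, 0.042, -0.01, 0, 0, 0.36, -0.225, 0.052, -0.013, 0, 0, 0.46]}}

```text
time: 3.38
eef_pos: [0.5858, 0.0285, 0.2705]
tcp_rot: [0.764, 0.645, 0.0, 0.0]
contact_force: [0.2, -0.6, 0.3]
opening: 0.996
finger_force: 0.0
```

Request:
{"name": "carry_out", "arguments": {"deltas": [0, 0, 0, 0, 0, 0]}}

```text
time: 3.5
eef_pos: [0.5863, 0.0272, 0.2705]
tcp_rot: [0.764, 0.645, 0.0, 0.0]
contact_force: [-0.5, -0.1, -0.6]
opening: 1.001
finger_force: 0.0
```

Run:
```python
from h import *
st()
S=snap('wrist','w1.png'); st(); P=cloud(S); hsv=cv2.cvtColor(S['im'],cv2.COLOR_RGB2HSV); H,s,V=[hsv[...,i].astype(int) for i in range(3)]
X,Y,Z=P[...,0],P[...,1],P[...,2]; print(np.isfinite(Z).mean())
def rect(P):
    r=cv2.minAreaRect((P[:,:2]*1000).astype(np.float32)); return np.array(r[0])/1000,np.array(r[1]),r[2],len(P)
y=(H>18)&(H<35)&(s>130)&(Z>.125)&(Z<.14)
if y.any(): print('filt',rect(P[y]),np.median(Z[y]))
b=(H>100)&(H<130)&(s>100)&(Z>.09)&(Z<.115)
k,l=cv2.connectedComponents(b.astype(np.uint8))
for i in range(1,k):
    if (l==i).sum()>100: print('jaw',rect(P[l==i]),np.median(Z[l==i]))
g=(H>40)&(H<85)&(s>80)&(Z>.125)
if g.any(): print('cap',rect(P[g]))
```

```text
t 3.5 pos [0.5863 0.0272 0.2705] z [ 0.0006 -0.0005 -1.    ] yhead -9.68854405752279 q [-0.1262  0.0649  1.7576 -0.0004  1.3184  0.043 ] F [-0.5476 -0.0511 -0.5829] M [0.0737 0.0133 0.0211] op 1.0013558985450437 0.0
t 3.55 pos [0.5855 0.0287 0.2703] z [-0.0002  0.0003 -1.    ] yhead -9.565324458598404 q [-0.1241  0.0639  1.7591  0.0003  1.3188  0.0428] F [0.2503 0.2164 0.3078] M [ 0.0242 -0.0113 -0.0316] op 1.0001574854664934 0.0
0.9958163265306123
filt (array([0.5969, 0.0266]), array([46.2577, 44.5162]), 79.5638656616211, 1596) 0.13054997311054123
jaw (array([0.6026, 0.1032]), array([33.4148, 96.739 ]), 80.22545623779297, 3650) 0.10560342898631808
jaw (array([ 0.5431, -0.0272]), array([25.9862, 18.5628]), 78.43792724609375, 277) 0.10577892310979603
jaw (array([ 0.5896, -0.0372]), array([30.6384, 74.7842]), 80.44491577148438, 1469) 0.10581689671021133
jaw (array([ 0.5704, -0.0966]), array([17.5584, 54.9873]), 80.35377502441406, 670) 0.09948084007644784
cap (array([0.4635, 0.196 ]), array([27.9041, 64.736 ]), 83.2294692993164, 2824)
```

View pics/w1.png

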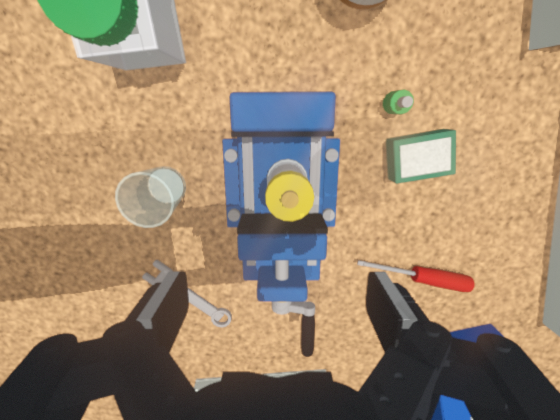

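Run:
```python
from h import *
T=plan([((.597,.0265,.20),-9.6,4),((.597,.0265,.086),-9.6,6)])
print('then')
T=plan([((.597,.0265,.20),-9.6,5),((.57,-.18,.20),-5,5),((.5503,-.387,.20),-5,5),((.5503,-.387,.06),-5,5),((.5503,-.387,.049),-5,5)],T)
```

```text
[0, 0.003, 0.018, 0, 0, 0, 0, 0.006, 0.035, 0, 0, 0, 0, 0.009, 0.053, 0, 0, 0, 0, 0.012, 0.07, 0, 0, 0, 0, 0.012, 0.089, 0, 0, 0]
[0, 0, 0.019, 0, 0, 0, 0, 0, 0.038, 0, 0, 0, 0, 0, 0.057, 0, 0, 0, 0, 0, 0.076, 0, 0, 0, 0, 0, 0.095, 0, 0, 0]
then
[0, 0, -0.023, 0, 0, 0, 0, 0, -0.045, 0, 0, 0, 0, 0, -0.068, 0, 0, 0, 0, 0, -0.091, 0, 0, 0, 0, 0, -0.114, 0, 0, 0]
[-0.042, 0.001, 0, 0, 0, -0.02, -0.084, 0.003, 0, 0, 0, -0.03, -0.125, 0.004, 0, 0, 0, -0.05, -0.167, 0.006, 0, 0, 0, -0.06, -0.208, 0.007, 0, 0, 0, -0.08]
[-0.042, 0, 0, 0, 0, 0, -0.084, 0, 0, 0, 0, 0, -0.125, -0.001, 0, 0, 0, 0, -0.167, -0.001, 0, 0, 0, 0, -0.208, -0.001, 0, 0, 0, 0]
[0, 0, 0.028, 0, 0, 0, 0, 0, 0.056, 0, 0, 0, 0, 0, 0.084, 0, 0, 0, 0, 0, 0.112, 0, 0, 0, 0, 0, 0.14, 0, 0, 0]
[0, 0, 0.002, 0, 0, 0, 0, 0, 0.005, 0, 0, 0, 0, 0, 0.007, 0, 0, 0, 0, 0, 0.009, 0, 0, 0, 0, 0, 0.011, 0, 0, 0]
```

Request:
{"name": "carry_out", "arguments": {"deltas": [0, 0.003, 0.018, 0, 0, 0, 0, 0.006, 0.035, 0, 0, 0, 0, 0.009, 0.053, 0, 0, 0, 0, 0.012, 0.07, 0, 0, 0, 0, 0.012, 0.089, 0, 0, 0]}}

```text
time: 4.18
eef_pos: [0.5971, 0.0281, 0.1799]
tcp_rot: [0.763, 0.647, -0.0, -0.0]
contact_force: [0.2, 0.1, -0.0]
opening: 1.002
finger_force: 0.0
```

Request:
{"name": "carry_out", "arguments": {"deltas": [0, 0, 0.019, 0, 0, 0, 0, 0, 0.038, 0, 0, 0, 0, 0, 0.057, 0, 0, 0, 0, 0, 0.076, 0, 0, 0, 0, 0, 0.095, 0, 0, 0]}}

```text
time: 4.8
eef_pos: [0.597, 0.0279, 0.0851]
tcp_rot: [0.763, 0.646, 0.0, 0.0]
contact_force: [0.2, -0.5, 0.0]
opening: 1.003
finger_force: 0.0
```

Request:
{"name": "carry_out", "arguments": {"deltas": [0, 0, 0, 0, 0, 0, 0, 0, 0, 0, 0, 0, 0, 0, 0, 0, 0, 0, 0, 0, 0, 0, 0, 0, 0, 0, 0, 0, 0, 0], "grip": 0, "grip_force": 60}}

```text
time: 5.42
eef_pos: [0.5978, 0.0278, 0.0874]
tcp_rot: [0.763, 0.646, 0.001, 0.001]
contact_force: [1.2, -0.1, 2.6]
opening: 0.523
finger_force: 61.4
```

Request:
{"name": "carry_out", "arguments": {"deltas": [0, 0, -0.023, 0, 0, 0, 0, 0, -0.045, 0, 0, 0, 0, 0, -0.068, 0, 0, 0, 0, 0, -0.091, 0, 0, 0, 0, 0, -0.114, 0, 0, 0]}}

```text
time: 6.05
eef_pos: [0.5962, 0.028, 0.2002]
tcp_rot: [0.763, 0.646, -0.001, -0.001]
contact_force: [0.3, 0.2, -0.5]
opening: 0.526
finger_force: 61.4
```

Request:
{"name": "carry_out", "arguments": {"deltas": [-0.042, 0.001, 0, 0, 0, -0.02, -0.084, 0.003, 0, 0, 0, -0.03, -0.125, 0.004, 0, 0, 0, -0.05, -0.167, 0.006, 0, 0, 0, -0.06, -0.208, 0.007, 0, 0, 0, -0.08]}}

```text
time: 6.68
eef_pos: [0.5689, -0.1794, 0.1995]
tcp_rot: [0.736, 0.677, -0.0, -0.001]
contact_force: [0.5, -0.7, -1.6]
opening: 0.527
finger_force: 61.4
```

Request:
{"name": "carry_out", "arguments": {"deltas": [-0.042, 0, 0, 0, 0, 0, -0.084, 0, 0, 0, 0, 0, -0.125, -0.001, 0, 0, 0, 0, -0.167, -0.001, 0, 0, 0, 0, -0.208, -0.001, 0, 0, 0, 0]}}

```text
time: 7.3
eef_pos: [0.5503, -0.3864, 0.1993]
tcp_rot: [0.737, 0.676, -0.0, -0.001]
contact_force: [1.3, 0.2, -1.1]
opening: 0.526
finger_force: 61.4
```

Run:
```python
from h import *
st(); S=snap('side','s1.png')
cv2.imwrite('pics/s1c.png',cv2.resize(S['im'][200:400,200:460,::-1],None,fx=2,fy=2)); plan([((.5503,-.387,.06),None,5)])
```

```text
t 7.3 pos [ 0.5503 -0.3864  0.1993] z [-0.0014  0.0015 -1.    ] yhead -4.8786453929337785 q [-0.7629  0.3071  1.6105  0.0001  1.226  -0.6778] F [ 1.2547  0.2162 -1.1177] M [ 0.0614 -0.0921 -0.0126] op 0.5260615436930159 61.44798159599304
[0.001, 0, 0.028, 0, 0, 0, 0.002, 0, 0.056, 0, 0, 0, 0.003, 0, 0.084, 0, 0, 0, 0.004, 0.001, 0.112, 0, 0, 0, 0.005, 0.001, 0.139, 0, 0, 0]
```

View pics/s1c.png

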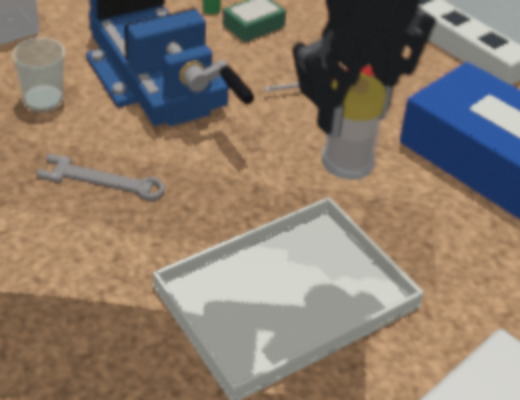

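Request:
{"name": "carry_out", "arguments": {"deltas": [0, 0, 0.028, 0, 0, 0, 0, 0, 0.056, 0, 0, 0, 0, 0, 0.084, 0, 0, 0, 0, 0, 0.112, 0, 0, 0, 0, 0, 0.14, 0, 0, 0]}}

```text
time: 7.98
eef_pos: [0.5505, -0.3848, 0.0586]
tcp_rot: [0.737, 0.676, -0.0, -0.001]
contact_force: [0.6, -0.2, -2.0]
opening: 0.527
finger_force: 61.5
```

Request:
{"name": "carry_out", "arguments": {"deltas": [0, 0, 0.004, 0, 0, 0, 0, 0, 0.008, 0, 0, 0, 0, 0, 0.012, 0, 0, 0, 0, 0, 0.012, 0, 0, 0]}}

```text
time: 8.48
eef_pos: [0.5514, -0.3858, 0.0491]
tcp_rot: [0.737, 0.676, 0.0, 0.001]
contact_force: [0.6, 0.2, -1.5]
opening: 0.531
finger_force: 46.0
```

Request:
{"name": "carry_out", "arguments": {"deltas": [0, 0, 0, 0, 0, 0, 0, 0, 0, 0, 0, 0, 0, 0, 0, 0, 0, 0, 0, 0, 0, 0, 0, 0, 0, 0, 0, 0, 0, 0], "grip": 100}}

```text
time: 9.1
eef_pos: [0.5511, -0.3856, 0.0483]
tcp_rot: [0.737, 0.676, 0.0, 0.0]
contact_force: [-0.5, -0.3, 1.2]
opening: 1.001
finger_force: 0.0
```

Request:
{"name": "carry_out", "arguments": {"deltas": [0, 0, -0.04, 0, 0, 0, 0, 0, -0.08, 0, 0, 0, 0, 0, -0.12, 0, 0, 0, 0, 0, -0.16, 0, 0, 0, 0, 0, -0.21, 0, 0, 0]}}

```text
time: 9.72
eef_pos: [0.5505, -0.385, 0.2585]
tcp_rot: [0.737, 0.676, -0.0, -0.001]
contact_force: [-0.3, -0.3, -0.9]
opening: 1.0
finger_force: 0.0
```

Run:
```python
from h import *
st(); S=snap('wrist'); P=cloud(S); hsv=cv2.cvtColor(S['im'],cv2.COLOR_RGB2HSV); H,s,V=[hsv[...,i].astype(int) for i in range(3)]
Z=P[...,2]; y=(H>18)&(H<35)&(s>130)&(Z>.02); print('filt',P[y].mean(0),y.sum())
S=snap('top'); P=cloud(S); hsv=cv2.cvtColor(S['im'],cv2.COLOR_RGB2HSV); H,s,V=[hsv[...,i].astype(int) for i in range(3)];Z=P[...,2]
g=(H>40)&(H<85)&(s>80)&(Z>.12)&(Z<.15)&(P[...,0]<.56)&(P[...,1]>.1); print('cap',cv2.minAreaRect((P[g][:,:2]*1000).astype(np.float32)))
# go over jar: travel at z .26
T=plan([((.53,-.2,.26),20,5),((.50,0,.26),50,5),((.466,.2157,.26),87,5)])
```

```text
t 9.725 pos [ 0.5505 -0.385   0.2585] z [-0.0017  0.0016 -1.    ] yhead -4.871950414460641 q [-0.7611  0.2622  1.5565 -0.      1.3253 -0.6761] F [-0.2802 -0.3257 -0.9099] M [-0.0358  0.0143 -0.0108] op 0.9996499085994305 0.0
filt [ 0.5482 -0.3863  0.0896] 1117
cap ((466.0298156738281, 215.7713165283203), (64.8636703491211, 56.34676742553711), 88.99464416503906)
[0.037, -0.008, 0.001, 0, 0, -0.09, 0.074, -0.016, 0.003, 0, 0, -0.17, 0.111, -0.024, 0.004, 0, 0, -0.26, 0.148, -0.031, 0.006, 0, 0, -0.35, 0.185, -0.039, 0.007, 0, 0, -0.43]
[0.04, 0.008, 0, 0, 0, -0.11, 0.079, 0.016, 0, 0, 0, -0.21, 0.119, 0.023, 0, 0, 0, -0.32, 0.159, 0.031, 0, 0, 0, -0.42, 0.198, 0.039, 0, 0, 0, -0.53]
[0.033, 0.029, 0, 0, 0, -0.13, 0.066, 0.058, 0, 0, 0, -0.26, 0.099, 0.087, 0, 0, 0, -0.38, 0.132, 0.115, 0, 0, 0, -0.51, 0.165, 0.144, 0, 0, 0, -0.64]
```

Request:
{"name": "carry_out", "arguments": {"deltas": [0.04, -0.004, 0, 0, 0, 0, 0.08, -0.008, 0, 0, 0, 0, 0.12, -0.012, 0, 0, 0, 0, 0.16, -0.016, 0, 0, 0, 0, 0.2, -0.02, 0, 0, 0, 0]}}

```text
time: 10.45
eef_pos: [0.5478, -0.1832, 0.2577]
tcp_rot: [0.737, 0.676, -0.0, -0.0]
contact_force: [1.1, -0.4, 0.6]
opening: 1.003
finger_force: 0.0
```

Request:
{"name": "carry_out", "arguments": {"deltas": [0.04, -0.004, 0, 0, 0, 0, 0.08, -0.008, 0, 0, 0, 0, 0.12, -0.012, 0, 0, 0, 0, 0.16, -0.016, 0, 0, 0, 0, 0.2, -0.02, 0, 0, 0, 0]}}

```text
time: 11.08
eef_pos: [0.5447, 0.0177, 0.2577]
tcp_rot: [0.737, 0.676, -0.0, -0.0]
contact_force: [0.8, -0.8, 0.2]
opening: 1.001
finger_force: 0.0
```

Request:
{"name": "carry_out", "arguments": {"deltas": [0.04, -0.018, 0, 0, 0, 0, 0.08, -0.036, 0, 0, 0, 0, 0.1, -0.055, 0, 0, 0, 0, 0.1, -0.075, 0, 0, 0, 0, 0.1, -0.1, 0, 0, 0, 0]}}

```text
time: 11.7
eef_pos: [0.4531, 0.1249, 0.2577]
tcp_rot: [0.736, 0.677, -0.0, -0.0]
contact_force: [-0.0, 0.2, -0.2]
opening: 1.001
finger_force: 0.0
```

Request:
{"name": "carry_out", "arguments": {"deltas": [0, 0, 0, 0, 0, 0]}}

```text
time: 11.82
eef_pos: [0.4529, 0.1248, 0.2578]
tcp_rot: [0.736, 0.677, -0.0, -0.0]
contact_force: [1.0, -0.3, -0.4]
opening: 0.999
finger_force: 0.0
```

```bash
cat >> h.py <<'E'
def hsvm(S): 
    h=cv2.cvtColor(S['im'],cv2.COLOR_RGB2HSV).astype(int); return h[...,0],h[...,1],h[...,2]
def rect(P):
    r=cv2.minAreaRect((P[:,:2]*1000).astype(np.float32)); return np.array(r[0])/1000,np.array(r[1]),r[2],len(P)
def capfind(S,z0,z1,x=(.3,.8),y=(-.5,.4)):
    "cap centre from its green top: circle fit"
    P=cloud(S);H,s,V=hsvm(S);g=(H>40)&(H<85)&(s>80)&(P[...,2]>z0)&(P[...,2]<z1)&(P[...,0]>x[0])&(P[...,0]<x[1])&(P[...,1]>y[0])&(P[...,1]<y[1])
    c,r=cv2.minEnclosingCircle((P[g][:,:2]*1000).astype(np.float32)); w=(s<60)&(V>150)&(P[...,2]>z0)&(P[...,2]<z1+.003)&(np.hypot(P[...,0]-c[0]/1000,P[...,1]-c[1]/1000)<.035)
    m=P[w].mean(0) if w.any() else np.full(3,np.nan)
    print('cap circle',np.array(c)/1000,r,'rect',rect(P[g]),'z',np.median(P[g][:,2]),'mark',m,'head',np.degrees(np.arctan2(m[1]-c[1]/1000,m[0]-c[0]/1000)),w.sum())
E
python3 - <<'E'
from h import *
st(); S=snap('wrist','w2.png'); capfind(S,.128,.142)
P=cloud(S); Z=P[...,2]; n=(Z>.088)&(Z<.102)&(np.hypot(P[...,0]-.467,P[...,1]-.216)<.065); print('shoulder',rect(P[n]),np.median(Z[n]))
E
```

```text
t 11.825 pos [0.4529 0.1248 0.2578] z [-0.0003  0.     -1.    ] yhead -4.823754699831539 q [ 0.0525 -0.2024  2.0333  0.0001  1.311   0.1366] F [ 1.0262 -0.2751 -0.4282] M [-0.0571 -0.012  -0.0116] op 0.9992246437571566 0.0
cap circle [0.4648 0.2158] 33.153682708740234 rect (array([0.465 , 0.2156]), array([63.9545, 64.7088]), 57.54684066772461, 5295) z 0.13570655560213418 mark [0.4748 0.2155 0.1355] head -1.5878305017906857 235
shoulder (array([0.4645, 0.2158]), array([73.5142, 73.7192]), 86.71466064453125, 1334) 0.09571858851175635
```

View pics/w2.png

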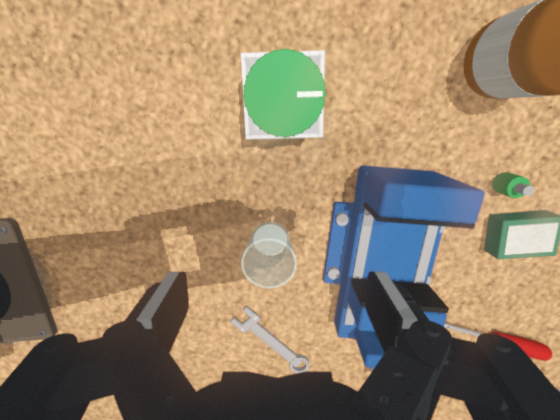

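Run:
```python
from h import *
T=plan([((.465,.2158,.2),-3,5),((.465,.2158,.099),-3,5)])
print()
T=plan([((.465,.2158,.24),-3,5),((.593,.042,.24),-10,8),((.593,.042,.17),-10,4),((.593,.042,.1445),-10,3)],T)
```

```text
[0.018, 0.001, 0.012, 0, 0, -0.01, 0.037, 0.001, 0.023, 0, 0, -0.01, 0.055, 0.002, 0.035, 0, 0, -0.02, 0.073, 0.003, 0.046, 0, 0, -0.03, 0.092, 0.003, 0.058, 0, 0, -0.03]
[0, 0, 0.02, 0, 0, 0, 0, 0, 0.041, 0, 0, 0, 0, 0, 0.061, 0, 0, 0, 0, 0, 0.081, 0, 0, 0, 0, 0, 0.101, 0, 0, 0]

[0, 0, -0.028, 0, 0, 0, 0, 0, -0.056, 0, 0, 0, 0, 0, -0.085, 0, 0, 0, 0, 0, -0.113, 0, 0, 0, 0, 0, -0.141, 0, 0, 0]
[-0.021, 0.018, 0, 0, 0, 0.01, -0.042, 0.035, 0, 0, 0, 0.03, -0.063, 0.052, 0, 0, 0, 0.04, -0.083, 0.069, 0, 0, 0, 0.06, -0.104, 0.086, 0, 0, 0, 0.07]
[-0.02, 0.019, 0, 0, 0, 0.02, -0.039, 0.037, 0, 0, 0, 0.03, -0.059, 0.056, 0, 0, 0, 0.05, -0.059, 0.056, 0.018, 0, 0, 0.05, -0.059, 0.056, 0.035, 0, 0, 0.05]
[0, 0, 0.018, 0, 0, 0, 0, 0, 0.035, 0, 0, 0, 0, 0, 0.044, 0, 0, 0, 0, 0, 0.052, 0, 0, 0, 0, 0, 0.061, 0, 0, 0]
```

Request:
{"name": "carry_out", "arguments": {"deltas": [0.018, 0.001, 0.012, 0, 0, -0.01, 0.037, 0.001, 0.023, 0, 0, -0.01, 0.055, 0.002, 0.035, 0, 0, -0.02, 0.073, 0.003, 0.046, 0, 0, -0.03, 0.092, 0.003, 0.058, 0, 0, -0.03]}}

```text
time: 12.5
eef_pos: [0.4652, 0.217, 0.1996]
tcp_rot: [0.726, 0.687, 0.0, 0.0]
contact_force: [-0.2, -0.5, 0.1]
opening: 1.002
finger_force: 0.0
```

Request:
{"name": "carry_out", "arguments": {"deltas": [0, 0, 0.02, 0, 0, 0, 0, 0, 0.041, 0, 0, 0, 0, 0, 0.061, 0, 0, 0, 0, 0, 0.081, 0, 0, 0, 0, 0, 0.101, 0, 0, 0]}}

```text
time: 13.12
eef_pos: [0.4649, 0.2166, 0.0982]
tcp_rot: [0.726, 0.687, -0.0, -0.0]
contact_force: [0.0, 0.3, -0.3]
opening: 0.997
finger_force: 0.0
```

Request:
{"name": "carry_out", "arguments": {"deltas": [0, 0, 0, 0, 0, 0, 0, 0, 0, 0, 0, 0, 0, 0, 0, 0, 0, 0, 0, 0, 0, 0, 0, 0], "grip": 0, "grip_force": 80}}

```text
time: 13.62
eef_pos: [0.4652, 0.2161, 0.0999]
tcp_rot: [0.726, 0.687, 0.001, 0.0]
contact_force: [0.6, 0.7, -0.7]
opening: 0.749
finger_force: 88.2
```

Request:
{"name": "carry_out", "arguments": {"deltas": [0, 0, -0.028, 0, 0, 0, 0, 0, -0.056, 0, 0, 0, 0, 0, -0.085, 0, 0, 0, 0, 0, -0.113, 0, 0, 0, 0, 0, -0.141, 0, 0, 0]}}

```text
time: 14.25
eef_pos: [0.4643, 0.2157, 0.2408]
tcp_rot: [0.726, 0.687, -0.0, -0.0]
contact_force: [-0.3, -1.2, -2.6]
opening: 0.755
finger_force: 89.6
```

Run:
```python
from h import *
st()
plan([((.593,.042,.242),-10,10)])
```

```text
t 14.25 pos [0.4643 0.2157 0.2408] z [-0.0009 -0.0003 -1.    ] yhead -3.1612810350123643 q [ 0.2366 -0.0853  1.9611 -0.0001  1.2668  0.2919] F [-0.3205 -1.1831 -2.5724] M [-0.0146 -0.0303  0.0177] op 0.7551043837196562 89.58523638546467
[-0.017, 0.014, 0, 0, 0, 0.01, -0.033, 0.028, 0, 0, 0, 0.02, -0.05, 0.041, 0, 0, 0, 0.04, -0.067, 0.055, 0, 0, 0, 0.05, -0.083, 0.069, -0.001, 0, 0, 0.06]
[-0.016, 0.015, 0, 0, 0, 0.01, -0.032, 0.03, 0, 0, 0, 0.02, -0.048, 0.044, 0, 0, 0, 0.04, -0.063, 0.059, 0, 0, 0, 0.05, -0.079, 0.074, 0, 0, 0, 0.06]
```

Jar is lifted. Move over the vice and check the alignment before lowering.

Request:
{"name": "carry_out", "arguments": {"deltas": [-0.017, 0.014, 0, 0, 0, 0.01, -0.033, 0.028, 0, 0, 0, 0.02, -0.05, 0.041, 0, 0, 0, 0.04, -0.067, 0.055, 0, 0, 0, 0.05, -0.083, 0.069, 0, 0, 0, 0.06]}}

```text
time: 14.88
eef_pos: [0.5299, 0.1278, 0.2398]
tcp_rot: [0.747, 0.665, -0.0, -0.0]
contact_force: [0.5, 0.4, -1.8]
opening: 0.748
finger_force: 89.8
```

Request:
{"name": "carry_out", "arguments": {"deltas": [-0.016, 0.015, 0, 0, 0, 0.01, -0.032, 0.03, 0, 0, 0, 0.02, -0.048, 0.044, 0, 0, 0, 0.04, -0.063, 0.059, 0, 0, 0, 0.05, -0.079, 0.074, 0, 0, 0, 0.06]}}

```text
time: 15.5
eef_pos: [0.5945, 0.0412, 0.2403]
tcp_rot: [0.766, 0.642, 0.0, 0.0]
contact_force: [0.0, 0.5, -1.9]
opening: 0.75
finger_force: 89.8
```

Request:
{"name": "carry_out", "arguments": {"deltas": [0, 0, 0, 0, 0, 0, 0, 0, 0, 0, 0, 0]}}

```text
time: 15.75
eef_pos: [0.5935, 0.0425, 0.2401]
tcp_rot: [0.766, 0.643, -0.0, -0.001]
contact_force: [0.2, 1.2, -1.8]
opening: 0.755
finger_force: 89.9
```

Run:
```python
from h import *
st(); S=snap('side','s2.png')
P=cloud(S); X,Y,Z=P[...,0],P[...,1],P[...,2]; H,s,V=hsvm(S)
n=(s<70)&(V>110)&(np.hypot(X-.593,Y-.042)<.062)&(Z>.13)&(Z<.23); print('jar',P[n].mean(0),P[n].min(0),P[n].max(0),n.sum())
cv2.imwrite('pics/s2c.png',cv2.resize(S['im'][100:280,180:380,::-1],None,fx=3,fy=3))
plan([((.593,.042,.18),-10,5),((.593,.042,.145),-10,5)])
```

```text
t 15.75 pos [0.5935 0.0425 0.2401] z [-0.0008  0.0008 -1.    ] yhead -10.037239319198365 q [-0.0993  0.1054  1.7701  0.0007  1.2669  0.0757] F [ 0.2059  1.167  -1.8193] M [ 0.0529  0.0023 -0.0203] op 0.7552978615477369 89.86397489905357
jar [0.5872 0.0353 0.1958] [ 0.5508 -0.0001  0.1384] [0.6253 0.0899 0.2299] 105
[0, 0, 0.012, 0, 0, 0, 0, 0, 0.024, 0, 0, 0, 0, 0, 0.036, 0, 0, 0, -0.001, 0, 0.048, 0, 0, 0, -0.001, 0, 0.06, 0, 0, 0]
[0, 0, 0.007, 0, 0, 0, 0, 0, 0.014, 0, 0, 0, 0, 0, 0.021, 0, 0, 0, 0, 0, 0.028, 0, 0, 0, 0, 0, 0.035, 0, 0, 0]
```

View pics/s2c.png

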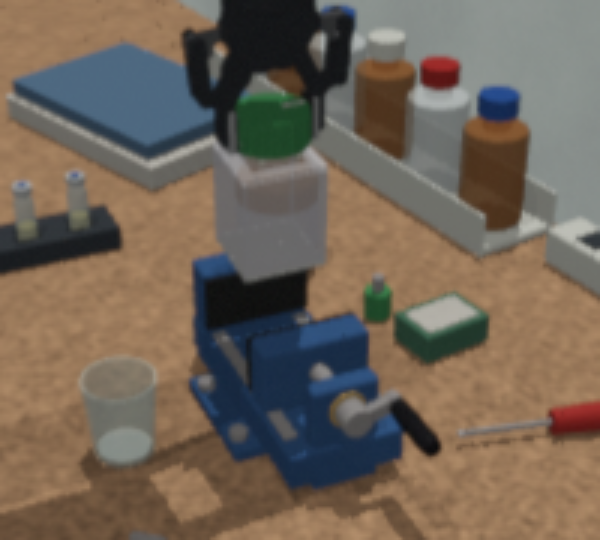

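Request:
{"name": "carry_out", "arguments": {"deltas": [0, 0, 0.012, 0, 0, 0, 0, 0, 0.024, 0, 0, 0, 0, 0, 0.036, 0, 0, 0, -0.001, 0, 0.048, 0, 0, 0, -0.001, 0, 0.06, 0, 0, 0]}}

```text
time: 16.42
eef_pos: [0.5932, 0.0413, 0.1792]
tcp_rot: [0.766, 0.643, -0.0, -0.0]
contact_force: [0.7, 1.0, -3.9]
opening: 0.751
finger_force: 90.7
```

Request:
{"name": "carry_out", "arguments": {"deltas": [0, 0, 0.007, 0, 0, 0, 0, 0, 0.014, 0, 0, 0, 0, 0, 0.021, 0, 0, 0, 0, 0, 0.028, 0, 0, 0, 0, 0, 0.033, 0, 0, 0]}}

```text
time: 17.05
eef_pos: [0.5934, 0.0413, 0.1469]
tcp_rot: [0.766, 0.643, -0.0, -0.0]
contact_force: [0.5, 0.2, -2.4]
opening: 0.748
finger_force: 90.7
```

Run:
```python
from h import *
st()
```

```text
t 17.05 pos [0.5934 0.0413 0.1469] z [-0.0003 -0.     -1.    ] yhead -10.026716678268365 q [-0.101   0.1948  1.8482 -0.0001  1.0988  0.0741] F [ 0.4506  0.1957 -2.3642] M [-0.0259  0.0114  0.0337] op 0.7479241822806114 90.71521930396557
```

Request:
{"name": "carry_out", "arguments": {"deltas": [0, 0, 0.001, 0, 0, 0, 0, 0, 0.002, 0, 0, 0, 0, 0, 0.002, 0, 0, 0]}}

```text
time: 17.42
eef_pos: [0.5936, 0.0413, 0.1456]
tcp_rot: [0.766, 0.643, 0.0, 0.0]
contact_force: [-0.2, -0.2, -2.5]
opening: 0.755
finger_force: 90.7
```

Request:
{"name": "carry_out", "arguments": {"deltas": [0, 0, 0, 0, 0, 0, 0, 0, 0, 0, 0, 0, 0, 0, 0, 0, 0, 0, 0, 0, 0, 0, 0, 0], "grip": 100}}

```text
time: 17.92
eef_pos: [0.5936, 0.0413, 0.1456]
tcp_rot: [0.766, 0.643, 0.0, 0.0]
contact_force: [0.1, 0.1, 0.0]
opening: 1.001
finger_force: 0.0
```

Request:
{"name": "carry_out", "arguments": {"deltas": [0, 0, -0.03, 0, 0, 0, 0, 0, -0.06, 0, 0, 0, 0, 0, -0.09, 0, 0, 0, 0, 0, -0.1, 0, 0, 0]}}

```text
time: 18.42
eef_pos: [0.5945, 0.0412, 0.2479]
tcp_rot: [0.766, 0.643, 0.002, 0.002]
contact_force: [-0.1, 0.0, -0.4]
opening: 0.998
finger_force: 0.0
```

Request:
{"name": "carry_out", "arguments": {"deltas": [-0.05, 0.008, 0, 0, 0, 0, -0.1, 0.016, 0, 0, 0, 0, -0.15, 0.025, 0, 0, 0, 0, -0.2, 0.03, 0, 0, 0, 0, -0.25, 0.03, 0, 0, 0, 0]}}

```text
time: 19.05
eef_pos: [0.5788, -0.2115, 0.2439]
tcp_rot: [0.766, 0.643, -0.0, -0.001]
contact_force: [-0.2, 0.2, 0.4]
opening: 0.999
finger_force: 0.0
```

Request:
{"name": "carry_out", "arguments": {"deltas": [-0.02, 0, 0, 0, 0, 0, -0.04, 0, 0, 0, 0, 0, -0.04, 0, 0, 0, 0, 0]}}

```text
time: 19.42
eef_pos: [0.5724, -0.2498, 0.2449]
tcp_rot: [0.766, 0.642, 0.0, -0.0]
contact_force: [-0.5, -0.2, -0.5]
opening: 1.0
finger_force: 0.0
```

Run:
```python
from h import *
st(); S=snap('wrist','w3.png'); capfind(S,.175,.187)
P=cloud(S);X,Y,Z=P[...,0],P[...,1],P[...,2]; H,s,V=hsvm(S)
n=(np.hypot(X-.592,Y+.165)<.05)&(Z>.06)&(V<60)&(Z<.13); print('handle',P[n].mean(0),rect(P[n]),np.percentile(Z[n],[5,50,95]),n.sum())
S=snap('top'); capfind(S,.175,.187,x=(.5,.7),y=(-.05,.15))
P=cloud(S);X,Y,Z=P[...,0],P[...,1],P[...,2]; H,s,V=hsvm(S)
n=(Z>.13)&(Z<.15)&(np.hypot(X-.593,Y-.042)<.065); print('shoulder',rect(P[n]),np.median(Z[n]))
```

```text
t 19.425 pos [ 0.5724 -0.2498  0.2449] z [-0.0005  0.0006 -1.    ] yhead -10.075075324488548 q [-0.5739  0.1669  1.693   0.0003  1.2824 -0.3981] F [-0.5009 -0.1971 -0.5327] M [ 0.0108 -0.0191  0.0012] op 1.0003699439694267 0.0
cap circle [0. 0.] 0.0 rect (array([0., 0.]), array([0., 0.]), 0.0, 0) z nan mark [nan nan nan] head nan 0
handle [ 0.591  -0.1445  0.0936] (array([ 0.5904, -0.1445]), array([22.798 , 10.8913]), 44.799766540527344, 132) [0.0913 0.0936 0.0957] 132
cap circle [0.5945 0.0411] 32.703697204589844 rect (array([0.594 , 0.0397]), array([62.2011, 61.6796]), 45.68814468383789, 501) z 0.18057276119071441 mark [0.6083 0.0401 0.1803] head -4.325528536150936 37
shoulder (array([0.5946, 0.0404]), array([74.0096, 74.8889]), 79.1063232421875, 284) 0.14039460925854397
  return _methods._mean(a, axis=axis, dtype=dtype,
  ret = ret.dtype.type(ret / rcount)
```

View pics/w3.png

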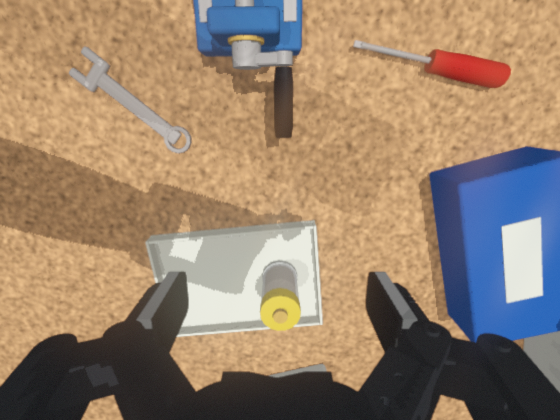

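Run:
```python
from h import *
S=snap('wrist'); P=cloud(S)
for r in range(62,142,8): print(r,[P[r,c] for c in (276,284,291)])
H,s,V=hsvm(S); Z=P[...,2]
m=np.zeros_like(Z,bool); m[64:140,270:298]=1; m&=(Z>.06)&(V<110); print(rect(P[m]),P[m].mean(0),np.percentile(Z[m],[5,50,90,97]))
```

```text
62 [array([ 0.5911, -0.1311,  0.0914]), array([ 0.5978, -0.1327,  0.095 ]), array([ 0.6039, -0.1333,  0.0912])]
70 [array([ 0.59  , -0.1372,  0.0913]), array([ 0.5968, -0.1387,  0.094 ]), array([ 0.603 , -0.1393,  0.0889])]
78 [array([ 0.5889, -0.1437,  0.093 ]), array([ 0.5957, -0.1451,  0.0955]), array([ 0.6019, -0.1458,  0.0904])]
86 [array([ 0.5877, -0.1501,  0.0937]), array([ 0.5946, -0.1515,  0.0962]), array([ 0.6009, -0.1522,  0.0903])]
94 [array([ 0.5866, -0.1565,  0.0936]), array([ 0.5935, -0.1578,  0.0958]), array([ 0.5998, -0.1588,  0.0912])]
102 [array([ 0.5854, -0.1631,  0.0936]), array([ 0.5924, -0.1644,  0.096 ]), array([ 0.5986, -0.1654,  0.0933])]
110 [array([ 0.5843, -0.1697,  0.0946]), array([ 0.5913, -0.171 ,  0.0954]), array([ 0.5976, -0.1721,  0.0913])]
118 [array([ 0.5831, -0.1765,  0.0937]), array([ 0.5902, -0.1777,  0.0961]), array([ 0.5965, -0.1789,  0.092 ])]
126 [array([ 0.5818, -0.1834,  0.0922]), array([ 0.589 , -0.1845,  0.0966]), array([ 0.5953, -0.1858,  0.0933])]
134 [array([ 0.5805, -0.1906,  0.0902]), array([ 0.5878, -0.1916,  0.094 ]), array([ 0.5943, -0.193 ,  0.0902])]
(array([ 0.5915, -0.1651]), array([61.3901, 16.7727]), 80.28502655029297, 1279) [ 0.5913 -0.1654  0.0937] [0.0899 0.0941 0.0959 0.0965]
```

Run:
```python
from h import *
T=plan([((.59,-.173,.11),-9.7,5),((.59,-.173,.067),-9.7,5)])
a0=np.radians(73)
def arc(angs):
    out=[]; b=np.radians(angs[0])
    for g in angs[1:]:
        g=np.radians(g); out+=[0,round(.034*(np.sin(g)-np.sin(b)),3),round(-.034*(np.cos(g)-np.cos(b)),3),0,0,0]
    print(angs,out)
arc([73,90,120,150,180,210]); 
for s in (210,240+120,510-360,300,90): pass
arc([210,240,270,300,330,360]); arc([0,30,60,90,120,150]); arc([150,180,210,240,270,300]); arc([300,330,360,390,420,450])
arc([90,120,150,180,210,240])
```

```text
[0.015, 0.001, 0.027, 0, 0, 0, 0.031, 0.002, 0.054, 0, 0, 0, 0.046, 0.002, 0.081, 0, 0, 0, 0.062, 0.003, 0.108, 0, 0, 0, 0.077, 0.004, 0.135, 0, 0, 0]
[0, 0, 0.009, 0, 0, 0, 0, 0, 0.017, 0, 0, 0, 0, 0, 0.026, 0, 0, 0, 0, 0, 0.035, 0, 0, 0, 0, 0, 0.043, 0, 0, 0]
[73, 90, 120, 150, 180, 210] [0, np.float64(0.001), np.float64(0.01), 0, 0, 0, 0, np.float64(-0.003), np.float64(0.027), 0, 0, 0, 0, np.float64(-0.016), np.float64(0.039), 0, 0, 0, 0, np.float64(-0.033), np.float64(0.044), 0, 0, 0, 0, np.float64(-0.05), np.float64(0.039), 0, 0, 0]
[210, 240, 270, 300, 330, 360] [0, np.float64(-0.012), np.float64(-0.012), 0, 0, 0, 0, np.float64(-0.017), np.float64(-0.029), 0, 0, 0, 0, np.float64(-0.012), np.float64(-0.046), 0, 0, 0, 0, np.float64(-0.0), np.float64(-0.059), 0, 0, 0, 0, np.float64(0.017), np.float64(-0.063), 0, 0, 0]
[0, 30, 60, 90, 120, 150] [0, np.float64(0.017), np.float64(0.005), 0, 0, 0, 0, np.float64(0.029), np.float64(0.017), 0, 0, 0, 0, np.float64(0.034), np.float64(0.034), 0, 0, 0, 0, np.float64(0.029), np.float64(0.051), 0, 0, 0, 0, np.float64(0.017), np.float64(0.063),
[... 167 characters left out ...]
p.float64(-0.012), 0, 0, 0, 0, np.float64(-0.051), np.float64(-0.029), 0, 0, 0, 0, np.float64(-0.046), np.float64(-0.046), 0, 0, 0]
[300, 330, 360, 390, 420, 450] [0, np.float64(0.012), np.float64(-0.012), 0, 0, 0, 0, np.float64(0.029), np.float64(-0.017), 0, 0, 0, 0, np.float64(0.046), np.float64(-0.012), 0, 0, 0, 0, np.float64(0.059), np.float64(0.0), 0, 0, 0, 0, np.float64(0.063), np.float64(0.017), 0, 0, 0]
[90, 120, 150, 180, 210, 240] [0, np.float64(-0.005), np.float64(0.017), 0, 0, 0, 0, np.float64(-0.017), np.float64(0.029), 0, 0, 0, 0, np.float64(-0.034), np.float64(0.034), 0, 0, 0, 0, np.float64(-0.051), np.float64(0.029), 0, 0, 0, 0, np.float64(-0.063), np.float64(0.017), 0, 0, 0]
```

Request:
{"name": "carry_out", "arguments": {"deltas": [0.015, 0.001, 0.027, 0, 0, 0, 0.031, 0.002, 0.054, 0, 0, 0, 0.046, 0.002, 0.081, 0, 0, 0, 0.062, 0.003, 0.108, 0, 0, 0, 0.077, 0.004, 0.135, 0, 0, 0], "grip": 55}}

```text
time: 20.2
eef_pos: [0.5902, -0.1724, 0.1098]
tcp_rot: [0.766, 0.643, 0.0, 0.0]
contact_force: [0.1, -0.3, -0.4]
opening: 0.557
finger_force: 0.0
```

Request:
{"name": "carry_out", "arguments": {"deltas": [0, 0, 0.009, 0, 0, 0, 0, 0, 0.017, 0, 0, 0, 0, 0, 0.026, 0, 0, 0, 0, 0, 0.035, 0, 0, 0, 0, 0, 0.043, 0, 0, 0]}}

```text
time: 20.82
eef_pos: [0.5899, -0.1748, 0.0671]
tcp_rot: [0.766, 0.642, 0.0, 0.0]
contact_force: [0.3, 0.1, 0.1]
opening: 0.552
finger_force: 0.0
```

Request:
{"name": "carry_out", "arguments": {"deltas": [0, 0, 0, 0, 0, 0, 0, 0, 0, 0, 0, 0, 0, 0, 0, 0, 0, 0], "grip": 0, "grip_force": 40}}

```text
time: 21.2
eef_pos: [0.5917, -0.1749, 0.0679]
tcp_rot: [0.766, 0.643, 0.001, 0.002]
contact_force: [5.0, -0.1, -4.5]
opening: 0.193
finger_force: 39.1
```

Request:
{"name": "carry_out", "arguments": {"deltas": [0, 0.001, 0.01, 0, 0, 0, 0, -0.003, 0.027, 0, 0, 0]}}

```text
time: 21.45
eef_pos: [0.5902, -0.1746, 0.0444]
tcp_rot: [0.766, 0.643, 0.002, 0.003]
contact_force: [-3.6, 1.8, 11.4]
opening: 0.195
finger_force: 40.6
```

Run:
```python
from h import *
st()
```

```text
t 21.45 pos [ 0.5902 -0.1746  0.0444] z [ 0.0069 -0.0022 -1.    ] yhead -9.99892510319113 q [-0.4528  0.3685  1.8455  0.0013  0.9203 -0.279 ] F [-3.5595  1.772  11.3521] M [0.3201 0.6906 0.1467] op 0.19473843449782563 40.56657671928406
```

Request:
{"name": "carry_out", "arguments": {"deltas": [0, -0.012, 0.012, 0, 0, 0, 0, -0.029, 0.017, 0, 0, 0, 0, -0.046, 0.012, 0, 0, 0, 0, -0.059, 0, 0, 0, 0, 0, -0.063, -0.017, 0, 0, 0]}}

```text
time: 22.08
eef_pos: [0.5258, -0.1638, 0.0575]
tcp_rot: [0.766, 0.643, 0.001, 0.003]
contact_force: [10.3, -2.5, -8.5]
opening: 0.191
finger_force: 40.6
```

Run:
```python
from h import *
st()
```

```text
t 22.075 pos [ 0.5258 -0.1638  0.0575] z [ 0.0046 -0.0029 -1.    ] yhead -10.02639597337804 q [-0.4862  0.2249  2.0015 -0.0005  0.9098 -0.3109] F [10.3034 -2.4697 -8.4989] M [-0.4751 -1.5381  0.0739] op 0.19108234715558794 40.59098303318024
```

Request:
{"name": "carry_out", "arguments": {"deltas": [0, 0.005, -0.017, 0, 0, 0, 0, 0.017, -0.029, 0, 0, 0, 0, 0.034, -0.034, 0, 0, 0, 0, 0.051, -0.029, 0, 0, 0, 0, 0.063, -0.017, 0, 0, 0]}}

```text
time: 22.7
eef_pos: [0.5879, -0.1742, 0.0767]
tcp_rot: [0.766, 0.643, -0.0, -0.0]
contact_force: [-5.9, -0.6, 3.0]
opening: 0.191
finger_force: 41.8
```

Request:
{"name": "carry_out", "arguments": {"deltas": [0, 0.005, 0.017, 0, 0, 0, 0, 0, 0.034, 0, 0, 0, 0, -0.012, 0.046, 0, 0, 0, 0, -0.029, 0.051, 0, 0, 0, 0, -0.046, 0.046, 0, 0, 0]}}

```text
time: 23.32
eef_pos: [0.5433, -0.1668, 0.0286]
tcp_rot: [0.766, 0.643, 0.001, 0.003]
contact_force: [6.0, -1.6, 3.5]
opening: 0.193
finger_force: 41.8
```

Request:
{"name": "carry_out", "arguments": {"deltas": [0, -0.012, -0.012, 0, 0, 0, 0, -0.017, -0.029, 0, 0, 0, 0, -0.012, -0.046, 0, 0, 0, 0, 0, -0.059, 0, 0, 0, 0, 0.017, -0.063, 0, 0, 0]}}

```text
time: 23.95
eef_pos: [0.5537, -0.1684, 0.0919]
tcp_rot: [0.766, 0.643, -0.005, -0.006]
contact_force: [-11.3, -1.1, 8.0]
opening: 0.195
finger_force: 42.2
```

Request:
{"name": "carry_out", "arguments": {"deltas": [0, 0.017, 0.005, 0, 0, 0, 0, 0.029, 0.017, 0, 0, 0, 0, 0.034, 0.034, 0, 0, 0, 0, 0.034, 0.034, 0, 0, 0]}}

```text
time: 24.45
eef_pos: [0.5927, -0.175, 0.0557]
tcp_rot: [0.766, 0.643, 0.001, 0.001]
contact_force: [5.6, -3.0, -6.8]
opening: 0.199
finger_force: 41.5
```

Run:
```python
from h import *
st()
S=snap('top'); P=cloud(S);X,Y,Z=P[...,0],P[...,1],P[...,2]; H,s,V=hsvm(S)
b=(H>100)&(H<130)&(s>100)&(Z>.09)&(Z<.115)&(X>.5)&(X<.7)&(Y>-.15)&(Y<.15)
k,l=cv2.connectedComponents(b.astype(np.uint8))
for i in range(1,k):
    if (l==i).sum()>40: print('jaw',rect(P[l==i]))
n=(Z>.13)&(Z<.15)&(np.hypot(X-.593,Y-.042)<.065); print('shoulder',rect(P[n])); capfind(S,.175,.187,x=(.5,.7),y=(-.05,.15))
```

```text
t 24.45 pos [ 0.5927 -0.175   0.0557] z [ 0.0026 -0.0009 -1.    ] yhead -10.032693186674747 q [-0.4513  0.3588  1.8335  0.0004  0.9465 -0.2764] F [ 5.5985 -2.9862 -6.8434] M [-0.4497 -0.9398  0.1118] op 0.19943285610322015 41.478917598724365
jaw (array([0.6037, 0.1028]), array([31.2111, 94.6061]), 80.76388549804688, 424)
jaw (array([ 0.584 , -0.0151]), array([31.1818, 96.7149]), 80.33122253417969, 432)
jaw (array([ 0.5704, -0.096 ]), array([18.1318, 58.9915]), 79.88856506347656, 149)
shoulder (array([0.5945, 0.0434]), array([74.2436, 74.5276]), 80.3066177368164, 285)
cap circle [0.5942 0.0438] 32.697120666503906 rect (array([0.5938, 0.0434]), array([63.0821, 60.9132]), 34.9913330078125, 502) z 0.1805097137306817 mark [0.6129 0.0426 0.1802] head -3.792629950734055 30
```

Request:
{"name": "carry_out", "arguments": {"deltas": [0, -0.005, 0.017, 0, 0, 0, 0, -0.017, 0.029, 0, 0, 0, 0, -0.034, 0.034, 0, 0, 0, 0, -0.051, 0.029, 0, 0, 0, 0, -0.051, 0.029, 0, 0, 0]}}

```text
time: 25.12
eef_pos: [0.5414, -0.1664, 0.0298]
tcp_rot: [0.766, 0.643, -0.0, 0.0]
contact_force: [-0.2, -1.6, 3.8]
opening: 0.193
finger_force: 42.5
```

Run:
```python
from h import *
st()
T=tool(); A=np.array([.5577,-.1675]); d=T[:2,3]-A; x=d@[.986,-.168]; z=T[2,3]+.020-.078; print(x,z,np.degrees(np.arctan2(x,z))%360, np.hypot(x,z))
```

```text
t 25.125 pos [ 0.5414 -0.1664  0.0298] z [ 0.     -0.0012 -1.    ] yhead -9.997714344117089 q [-0.4768  0.3029  1.9666 -0.0014  0.8715 -0.3014] F [-0.1513 -1.5991  3.8083] M [-0.267   0.0833  0.089 ] op 0.19317948152800898 42.50397026538849
-0.016249293836487867 -0.028194416695510684 209.95614642958066 0.0325417375532502
```

Request:
{"name": "carry_out", "arguments": {"deltas": [0, -0.012, -0.012, 0, 0, 0, 0, -0.017, -0.029, 0, 0, 0, 0, -0.017, -0.029, 0, 0, 0]}}

```text
time: 25.5
eef_pos: [0.5259, -0.1638, 0.0591]
tcp_rot: [0.766, 0.643, 0.0, 0.002]
contact_force: [2.0, -3.6, 0.8]
opening: 0.197
finger_force: 43.7
```

Run:
```python
from h import *
st()
T=tool(); A=np.array([.5577,-.1675]); d=T[:2,3]-A; x=d@[.986,-.168]; z=T[2,3]+.020-.078; print(x,z,np.degrees(np.arctan2(x,z))%360, np.hypot(x,z))
S=snap('top'); P=cloud(S);X,Y,Z=P[...,0],P[...,1],P[...,2]; H,s,V=hsvm(S)
b=(H>100)&(H<130)&(s>100)&(Z>.09)&(Z<.115)&(X>.5)&(X<.7)&(Y>-.15)&(Y<.15)
k,l=cv2.connectedComponents(b.astype(np.uint8))
for i in range(1,k):
    if (l==i).sum()>40: print('jaw',rect(P[l==i]))
n=(Z>.13)&(Z<.15)&(np.hypot(X-.593,Y-.042)<.065); print('shoulder',rect(P[n]),np.median(Z[n])); capfind(S,.175,.187,x=(.5,.7),y=(-.05,.15))
```

```text
t 25.5 pos [ 0.5259 -0.1638  0.0591] z [ 0.0028 -0.0022 -1.    ] yhead -10.020531507955566 q [-0.4859  0.2235  1.9996 -0.0008  0.9149 -0.3105] F [ 1.9872 -3.5825  0.8093] M [-0.5161 -0.2962  0.0819] op 0.1971541637460518 43.714218735694885
-0.03199741915103156 0.0010549716410810928 271.8883877484593 0.03201480591055155
jaw (array([0.6033, 0.1031]), array([29.7987, 94.2867]), 80.39408111572266, 412)
jaw (array([ 0.5852, -0.0108]), array([30.046 , 97.3967]), 81.10287475585938, 406)
jaw (array([ 0.5704, -0.0961]), array([18.3588, 57.6785]), 80.54821014404297, 152)
shoulder (array([0.5946, 0.045 ]), array([74.513 , 74.8293]), 80.58833312988281, 283) 0.14018782824409248
cap circle [0.5942 0.0461] 32.96586990356445 rect (array([0.5954, 0.0461]), array([60.7334, 62.3426]), 89.26566314697266, 499) z 0.18065352689719294 mark [0.6132 0.0449 0.1806] head -3.5811556844409838 34
```

Request:
{"name": "carry_out", "arguments": {"deltas": [0, 0.005, -0.017, 0, 0, 0, 0, 0.005, -0.017, 0, 0, 0]}}

```text
time: 25.8
eef_pos: [0.5293, -0.1643, 0.0736]
tcp_rot: [0.766, 0.643, -0.001, -0.0]
contact_force: [0.6, -5.6, -0.0]
opening: 0.193
finger_force: 43.6
```

Request:
{"name": "carry_out", "arguments": {"deltas": [0, 0, 0, 0, 0, 0, 0, 0, 0, 0, 0, 0, 0, 0, 0, 0, 0, 0], "grip": 55}}

```text
time: 26.18
eef_pos: [0.5294, -0.1631, 0.0739]
tcp_rot: [0.766, 0.643, -0.0, -0.001]
contact_force: [0.8, 0.3, 0.4]
opening: 0.547
finger_force: 0.0
```

Request:
{"name": "carry_out", "arguments": {"deltas": [0, 0, -0.04, 0, 0, 0, 0, 0, -0.08, 0, 0, 0, 0, 0, -0.12, 0, 0, 0, 0, 0, -0.15, 0, 0, 0, 0, 0, -0.18, 0, 0, 0], "grip": 100}}

```text
time: 26.8
eef_pos: [0.5296, -0.1633, 0.2555]
tcp_rot: [0.766, 0.643, 0.0, -0.0]
contact_force: [-0.1, -0.2, 0.1]
opening: 1.002
finger_force: 0.0
```

Run:
```python
from h import *
st(); S=snap('top'); capfind(S,.175,.187,x=(.5,.7),y=(-.05,.15))
plan([((.594,-.03,.25),-10,5)])
```

```text
t 26.8 pos [ 0.5296 -0.1633  0.2555] z [ 0.0002  0.0004 -1.    ] yhead -10.020092152953444 q [-0.4824  0.0013  1.8504  0.0005  1.2899 -0.3077] F [-0.0524 -0.1785  0.1299] M [-0.0248  0.0055 -0.0377] op 1.0024696396978354 0.0
cap circle [0.5939 0.0466] 32.653961181640625 rect (array([0.5943, 0.0448]), array([63.2771, 60.2889]), 26.057615280151367, 500) z 0.18052981222929 mark [0.6121 0.0464 0.1808] head -0.6692807352324038 34
[0.029, 0.008, 0.002, 0, 0, 0, 0.057, 0.015, 0.004, 0, 0, 0, 0.086, 0.023, 0.006, 0, 0, 0, 0.114, 0.031, 0.008, 0, 0, 0, 0.143, 0.038, 0.011, 0, 0, 0]
```

Request:
{"name": "carry_out", "arguments": {"deltas": [0.029, 0.008, 0.002, 0, 0, 0, 0.057, 0.015, 0.004, 0, 0, 0, 0.086, 0.023, 0.006, 0, 0, 0, 0.114, 0.031, 0.008, 0, 0, 0, 0.143, 0.038, 0.005, 0, 0, 0]}}

```text
time: 27.48
eef_pos: [0.5918, -0.0283, 0.2479]
tcp_rot: [0.766, 0.643, -0.001, -0.001]
contact_force: [0.6, -0.3, 0.0]
opening: 1.001
finger_force: 0.0
```

Request:
{"name": "carry_out", "arguments": {"deltas": [0, 0, 0, 0, 0, 0, 0, 0, 0, 0, 0, 0]}}

```text
time: 27.72
eef_pos: [0.5917, -0.0297, 0.2487]
tcp_rot: [0.766, 0.643, -0.0, -0.0]
contact_force: [0.2, -0.2, -0.3]
opening: 1.001
finger_force: 0.0
```

Run:
```python
from h import *
st(); S=snap('wrist','w4.png'); capfind(S,.172,.19)
P=cloud(S); X,Y,Z=P[...,0],P[...,1],P[...,2]; n=(Z>.132)&(Z<.148)&(np.hypot(X-.594,Y-.045)<.065); print('shoulder',rect(P[n]),np.median(Z[n]))
H,s,V=hsvm(S); b=(H>100)&(H<130)&(s>100)&(Z>.095)&(Z<.115)
k,l=cv2.connectedComponents(b.astype(np.uint8))
for i in range(1,k):
    if (l==i).sum()>150: print('jaw',rect(P[l==i]))
```

```text
t 27.725 pos [ 0.5917 -0.0297  0.2487] z [-0.0011 -0.0001 -1.    ] yhead -10.013092365313385 q [-0.2212  0.0934  1.7673 -0.0004  1.282  -0.0463] F [ 0.1918 -0.183  -0.3409] M [-0.0855  0.021  -0.0218] op 1.0007723770712489 0.0
cap circle [0.5935 0.0451] 33.520477294921875 rect (array([0.5932, 0.0448]), array([66.2497, 65.2736]), 18.38337516784668, 7901) z 0.18072077685648236 mark [0.6106 0.0433 0.1808] head -6.275390006436504 303
shoulder (array([0.5938, 0.0441]), array([73.7787, 74.2218]), 80.50507354736328, 1551) 0.14072242293394382
jaw (array([0.6033, 0.1027]), array([34.5695, 96.9931]), 80.49462127685547, 5468)
jaw (array([ 0.584 , -0.0109]), array([30.6708, 97.8579]), 80.47100830078125, 2704)
jaw (array([ 0.5806, -0.0985]), array([16.3913, 34.6382]), 80.14118194580078, 479)
```

View pics/w4.png

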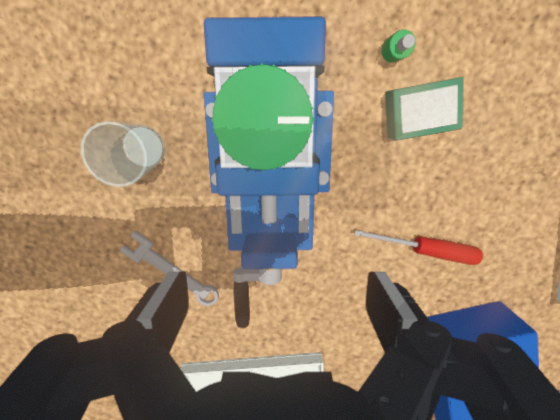

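Run:
```python
from h import *
T=plan([((.5935,.0448,.225),-10,5),((.5935,.0448,.1455),-10,5)])
```

```text
[0.015, -0.002, 0.005, 0, 0, 0, 0.03, -0.005, 0.01, 0, 0, 0, 0.044, -0.007, 0.014, 0, 0, 0, 0.059, -0.009, 0.019, 0, 0, 0, 0.074, -0.011, 0.024, 0, 0, 0]
[0, 0, 0.016, 0, 0, 0, 0, 0, 0.032, 0, 0, 0, 0, 0, 0.048, 0, 0, 0, 0, 0, 0.063, 0, 0, 0, 0, 0, 0.079, 0, 0, 0]
```

Request:
{"name": "carry_out", "arguments": {"deltas": [0.015, -0.002, 0.005, 0, 0, 0, 0.03, -0.005, 0.01, 0, 0, 0, 0.044, -0.007, 0.014, 0, 0, 0, 0.059, -0.009, 0.019, 0, 0, 0, 0.074, -0.011, 0.024, 0, 0, 0]}}

```text
time: 28.4
eef_pos: [0.5941, 0.0465, 0.225]
tcp_rot: [0.766, 0.643, -0.0, -0.0]
contact_force: [0.2, -0.6, 0.2]
opening: 0.999
finger_force: 0.0
```

Request:
{"name": "carry_out", "arguments": {"deltas": [0, 0, 0.016, 0, 0, 0, 0, 0, 0.032, 0, 0, 0, 0, 0, 0.048, 0, 0, 0, 0, 0, 0.063, 0, 0, 0, 0, 0, 0.079, 0, 0, 0]}}

```text
time: 29.02
eef_pos: [0.5941, 0.0449, 0.1452]
tcp_rot: [0.766, 0.642, -0.0, -0.0]
contact_force: [-0.2, 0.8, -0.4]
opening: 1.0
finger_force: 0.0
```

Request:
{"name": "carry_out", "arguments": {"deltas": [0, 0, 0, 0, 0, 0, 0, 0, 0, 0, 0, 0, 0, 0, 0, 0, 0, 0, 0, 0, 0, 0, 0, 0], "grip": 0, "grip_force": 110}}

```text
time: 29.52
eef_pos: [0.5947, 0.045, 0.1472]
tcp_rot: [0.766, 0.643, 0.001, 0.001]
contact_force: [1.6, -1.2, -0.1]
opening: 0.748
finger_force: 120.2
```

Request:
{"name": "carry_out", "arguments": {"deltas": [0, 0, 0, 0, 0, -0.1, 0, 0, 0, 0, 0, -0.2, 0, 0, 0, 0, 0, -0.3, 0, 0, 0, 0, 0, -0.4, 0, 0, 0, 0, 0, -0.5]}}

```text
time: 30.15
eef_pos: [0.5949, 0.045, 0.1469]
tcp_rot: [0.582, 0.813, 0.0, 0.001]
contact_force: [1.9, -0.8, 0.4]
opening: 0.749
finger_force: 120.8
```

Run:
```python
from h import *
st(); S=snap('top'); P=cloud(S); X,Y,Z=P[...,0],P[...,1],P[...,2]; n=(Z>.132)&(Z<.148)&(np.hypot(X-.594,Y-.045)<.065); print('shoulder',rect(P[n]),np.median(Z[n]))
```

```text
t 30.15 pos [0.5949 0.045  0.1469] z [ 0.0024 -0.0005 -1.    ] yhead 18.805328894783766 q [-0.0943  0.1972  1.8453 -0.0003  1.0966 -0.4224] F [ 1.9481 -0.7987  0.3918] M [-0.1672 -0.3202 -0.032 ] op 0.7489069811020588 120.84149586036801
shoulder (array([0., 0.]), array([0., 0.]), 0.0, 0) nan
  return _methods._mean(a, axis=axis, dtype=dtype,
  ret = ret.dtype.type(ret / rcount)
```

Request:
{"name": "carry_out", "arguments": {"deltas": [0, 0, 0, 0, 0, -0.17, 0, 0, 0, 0, 0, -0.34, 0, 0, 0, 0, 0, -0.51, 0, 0, 0, 0, 0, -0.68, 0, 0, 0, 0, 0, -0.85]}}

```text
time: 30.82
eef_pos: [0.5949, 0.0451, 0.1469]
tcp_rot: [0.195, 0.981, 0.0, 0.001]
contact_force: [2.9, -1.2, -1.4]
opening: 0.744
finger_force: 120.9
```

Request:
{"name": "carry_out", "arguments": {"deltas": [0, 0, 0, 0, 0, -0.17, 0, 0, 0, 0, 0, -0.34, 0, 0, 0, 0, 0, -0.51, 0, 0, 0, 0, 0, -0.68, 0, 0, 0, 0, 0, -0.85]}}

```text
time: 31.45
eef_pos: [0.5946, 0.0448, 0.1468]
tcp_rot: [-0.227, 0.974, -0.001, 0.001]
contact_force: [1.6, -2.7, -1.0]
opening: 0.744
finger_force: 120.9
```

Request:
{"name": "carry_out", "arguments": {"deltas": [0, 0, 0, 0, 0, -0.05, 0, 0, 0, 0, 0, -0.08, 0, 0, 0, 0, 0, -0.08]}}

```text
time: 31.82
eef_pos: [0.5946, 0.0446, 0.1467]
tcp_rot: [-0.264, 0.965, -0.001, 0.0]
contact_force: [2.1, -3.9, -0.5]
opening: 0.743
finger_force: 121.0
```

Run:
```python
from h import *
st(); S=snap('side','s3.png')
cv2.imwrite('pics/s3c.png',cv2.resize(S['im'][130:280,200:360,::-1],None,fx=3,fy=3))
```

```text
t 31.825 pos [0.5946 0.0446 0.1467] z [ 0.0013 -0.0014 -1.    ] yhead 120.56944332784478 q [-0.0947  0.1973  1.8456 -0.0014  1.0973 -2.1984] F [ 2.0792 -3.9487 -0.5497] M [-0.6376 -0.3364 -0.0322] op 0.7429831275152832 120.98895343020558
```

View pics/s3c.png

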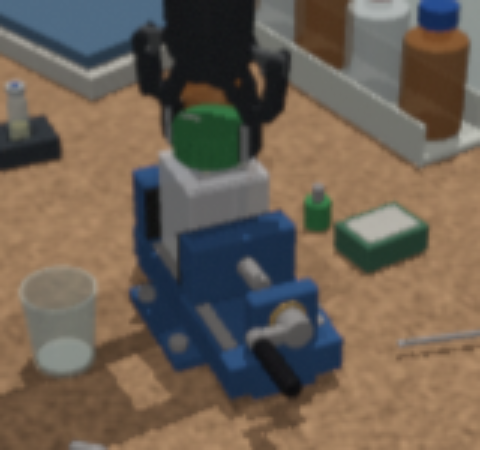

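Request:
{"name": "carry_out", "arguments": {"deltas": [0, 0, -0.003, 0, 0, 0, 0, 0, -0.006, 0, 0, 0, 0, 0, -0.01, 0, 0, 0, 0, 0, -0.015, 0, 0, 0, 0, 0, -0.02, 0, 0, 0]}}

```text
time: 32.5
eef_pos: [0.5932, 0.0461, 0.1659]
tcp_rot: [-0.264, 0.965, 0.001, -0.001]
contact_force: [-0.5, -0.1, -0.7]
opening: 0.745
finger_force: 121.4
```

Request:
{"name": "carry_out", "arguments": {"deltas": [0, 0, -0.02, 0, 0, 0, 0, 0, -0.04, 0, 0, 0, 0, 0, -0.06, 0, 0, 0, 0, 0, -0.06, 0, 0, 0]}}

```text
time: 33.0
eef_pos: [0.5957, 0.0453, 0.2299]
tcp_rot: [-0.264, 0.965, -0.001, 0.003]
contact_force: [0.5, 0.6, 0.2]
opening: 0.748
finger_force: 121.4
```

Run:
```python
from h import *
st(); S=snap('top'); P=cloud(S); X,Y,Z=P[...,0],P[...,1],P[...,2]; n=(Z>.132)&(Z<.148)&(np.hypot(X-.594,Y-.045)<.065); print('shoulder',n.sum())
T=plan([((.57,-.1,.22),85,5),((.5,-.29,.22),85,5),((.4457,-.378,.12),85,5),((.4457,-.378,.022),85,5)])
```

```text
t 33.0 pos [0.5957 0.0453 0.2299] z [ 0.0059 -0.0004 -1.    ] yhead 120.61426847725207 q [-0.0939  0.1151  1.7784  0.0002  1.2421 -2.1991] F [0.4644 0.5568 0.175 ] M [ 0.0267  0.0567 -0.0415] op 0.7482123200739853 121.41263642348349
shoulder 0
[0.019, -0.022, 0.002, 0, 0, 0.12, 0.038, -0.045, 0.003, 0, 0, 0.25, 0.057, -0.067, 0.005, 0, 0, 0.37, 0.076, -0.09, 0.006, 0, 0, 0.5, 0.095, -0.112, 0.008, 0, 0, 0.62]
[0.011, -0.04, 0, 0, 0, 0, 0.021, -0.079, 0, 0, 0, 0, 0.032, -0.118, 0, 0, 0, 0, 0.043, -0.157, 0, 0, 0, 0, 0.053, -0.196, 0, 0, 0, 0]
[0.01, -0.018, 0.02, 0, 0, 0, 0.019, -0.037, 0.04, 0, 0, 0, 0.028, -0.055, 0.06, 0, 0, 0, 0.038, -0.074, 0.08, 0, 0, 0, 0.047, -0.092, 0.1, 0, 0, 0]
[0, 0, 0.02, 0, 0, 0, 0, 0, 0.039, 0, 0, 0, 0, 0, 0.059, 0, 0, 0, 0, 0, 0.078, 0, 0, 0, 0, 0, 0.098, 0, 0, 0]
```

Request:
{"name": "carry_out", "arguments": {"deltas": [0.019, -0.022, 0.002, 0, 0, 0.12, 0.038, -0.045, 0.003, 0, 0, 0.25, 0.057, -0.067, 0.005, 0, 0, 0.37, 0.076, -0.09, 0.006, 0, 0, 0.5, 0.095, -0.112, 0.008, 0, 0, 0.62]}}

```text
time: 33.67
eef_pos: [0.5686, -0.1002, 0.2171]
tcp_rot: [0.045, 0.999, 0.0, -0.001]
contact_force: [-0.2, 0.0, -1.0]
opening: 0.746
finger_force: 121.5
```

Request:
{"name": "carry_out", "arguments": {"deltas": [0.011, -0.04, 0, 0, 0, 0, 0.021, -0.079, 0, 0, 0, 0, 0.032, -0.118, 0, 0, 0, 0, 0.043, -0.157, 0, 0, 0, 0, 0.053, -0.196, 0, 0, 0, 0]}}

```text
time: 34.3
eef_pos: [0.4987, -0.291, 0.2171]
tcp_rot: [0.043, 0.999, 0.001, -0.001]
contact_force: [-0.2, 0.3, -0.1]
opening: 0.746
finger_force: 121.5
```

Run:
```python
from h import *
st(); S=snap('top','t5.png'); H,s,V=hsvm(S); P=cloud(S)
y=(H>18)&(H<35)&(s>130)&(P[...,2]>.02)&(P[...,1]<-.25); print('filt',P[y].mean(0),y.sum())
n=(P[...,2]>.12)&(P[...,2]<.15)&(np.hypot(P[...,0]-.594,P[...,1]-.045)<.065); print('shoulder',rect(P[n]))
n=(P[...,2]>.155)&(P[...,2]<.175)&(np.hypot(P[...,0]-.594,P[...,1]-.045)<.04); print('rim',rect(P[n]))
plan([((.4457,-.378,.12),85,5),((.4457,-.378,.009),85,5)])
```

```text
t 34.3 pos [ 0.4987 -0.291   0.2171] z [-0.0016  0.0015 -1.    ] yhead 85.07235586625279 q [-0.704   0.0862  1.8339  0.0002  1.2237 -2.1888] F [-0.2188  0.2933 -0.1433] M [ 0.0268 -0.0075  0.0027] op 0.7462787344233164 121.49763277731836
filt [nan nan nan] 0
shoulder (array([0.5946, 0.0449]), array([74.3  , 74.801]), 80.61038970947266, 484)
rim (array([0.5945, 0.0445]), array([59.651 , 50.7766]), 30.089189529418945, 171)
[0.009, -0.017, 0.019, 0, 0, 0, 0.018, -0.035, 0.039, 0, 0, 0, 0.026, -0.052, 0.058, 0, 0, 0, 0.035, -0.07, 0.078, 0, 0, 0, 0.044, -0.087, 0.097, 0, 0, 0]
[0, 0, 0.022, 0, 0, 0, 0, 0, 0.045, 0, 0, 0, 0, 0, 0.067, 0, 0, 0, 0, 0, 0.089, 0, 0, 0, 0, 0, 0.111, 0, 0, 0]<stdin>:3: RuntimeWarning: Mean of empty slice.
  ret = um.true_divide(
```

View pics/t5.png

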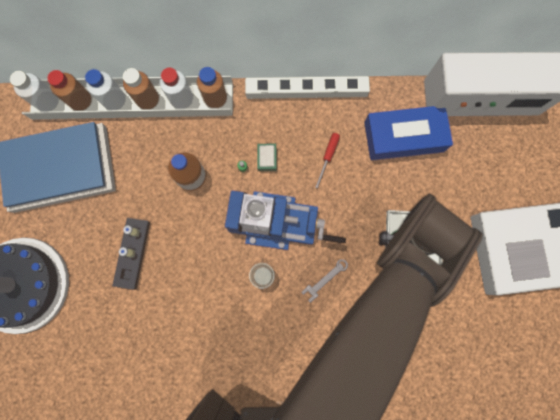

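Run:
```python
from h import *
S=snap('side'); H,s,V=hsvm(S); P=cloud(S)
y=(H>18)&(H<35)&(s>130)&(P[...,1]<-.25)&(P[...,1]>-.6)&(P[...,2]>.01)&(P[...,2]<.12); print('filt',P[y].mean(0) if y.any() else 0,y.sum(), np.argwhere(y).mean(0) if y.any() else 0)
```

```text
filt [ 0.5456 -0.3936  0.0879] 391 [310.11   369.7468]
```

Request:
{"name": "carry_out", "arguments": {"deltas": [0.009, -0.017, 0.019, 0, 0, 0, 0.018, -0.035, 0.039, 0, 0, 0, 0.026, -0.052, 0.058, 0, 0, 0, 0.035, -0.07, 0.078, 0, 0, 0, 0.044, -0.087, 0.097, 0, 0, 0]}}

```text
time: 35.02
eef_pos: [0.4475, -0.3741, 0.1196]
tcp_rot: [0.043, 0.999, 0.0, -0.0]
contact_force: [-0.3, -0.5, -0.1]
opening: 0.744
finger_force: 121.5
```

Request:
{"name": "carry_out", "arguments": {"deltas": [0, 0, 0.022, 0, 0, 0, 0, 0, 0.045, 0, 0, 0, 0, 0, 0.067, 0, 0, 0, 0, 0, 0.089, 0, 0, 0, 0, 0, 0.109, 0, 0, 0]}}

```text
time: 35.65
eef_pos: [0.448, -0.3736, 0.0108]
tcp_rot: [0.043, 0.999, 0.0, -0.0]
contact_force: [-0.7, -0.8, -0.6]
opening: 0.743
finger_force: 121.5
```

Run:
```python
from h import *
st()
S=snap('side'); H,s,V=hsvm(S); P=cloud(S); g=(H>40)&(H<85)&(s>80)&(P[...,1]<-.25); print('cap',P[g].mean(0),P[g].min(0),P[g].max(0),g.sum())
```

```text
t 35.65 pos [ 0.448  -0.3736  0.0108] z [-0.0003  0.0003 -1.    ] yhead 85.06582077127314 q [-0.8689  0.3661  1.9267 -0.      0.8492 -2.3535] F [-0.6976 -0.8443 -0.58  ] M [ 0.017  -0.0033  0.0128] op 0.7430817857536838 121.50185250677168
cap [ 0.4313 -0.3795  0.0441] [ 0.4124 -0.4293  0.0141] [ 0.4769 -0.3409  0.1137] 649
```

Request:
{"name": "carry_out", "arguments": {"deltas": [0, 0, 0.003, 0, 0, 0, 0, 0, 0.006, 0, 0, 0, 0, 0, 0.006, 0, 0, 0]}}

```text
time: 36.08
eef_pos: [0.4489, -0.3736, 0.007]
tcp_rot: [0.043, 0.999, -0.0, 0.0]
contact_force: [-0.2, 0.1, -0.5]
opening: 0.747
finger_force: 121.5
```

Request:
{"name": "carry_out", "arguments": {"deltas": [0, 0, 0, 0, 0, 0, 0, 0, 0, 0, 0, 0, 0, 0, 0, 0, 0, 0, 0, 0, 0, 0, 0, 0], "grip": 98, "grip_force": 50}}

```text
time: 36.58
eef_pos: [0.4485, -0.3732, 0.0064]
tcp_rot: [0.043, 0.999, -0.0, 0.0]
contact_force: [0.0, 0.6, 0.4]
opening: 0.98
finger_force: 0.0
```

Request:
{"name": "carry_out", "arguments": {"deltas": [0, 0, -0.03, 0, 0, 0, 0, 0, -0.07, 0, 0, 0, 0, 0, -0.12, 0, 0, 0, 0, 0, -0.17, 0, 0, 0, 0, 0, -0.22, 0, 0, 0]}}

```text
time: 37.2
eef_pos: [0.4483, -0.373, 0.2279]
tcp_rot: [0.043, 0.999, -0.0, 0.0]
contact_force: [0.9, -0.6, 0.2]
opening: 0.981
finger_force: 0.0
```

Run:
```python
from h import *
st(); 
S=snap('side'); H,s,V=hsvm(S); P=cloud(S); g=(H>40)&(H<85)&(s>80)&(P[...,1]<-.25); print('cap',P[g].mean(0),P[g].min(0),P[g].max(0),g.sum())
T=plan([((.52,-.18,.235),85,5),((.52,.05,.235),85,5),((.50,.27,.235),81,5)])
```

```text
t 37.2 pos [ 0.4483 -0.373   0.2279] z [ 0.     -0.0001 -1.    ] yhead 85.08429874481742 q [-0.8678  0.0885  1.8111  0.      1.2419 -2.3528] F [ 0.908  -0.5571  0.1599] M [-0.0476 -0.0377  0.0324] op 0.9809008589215633 0.0
cap [ 0.442  -0.3812  0.0306] [ 0.4139 -0.4092  0.0031] [ 0.4792 -0.3025  0.3366] 930
[-0.01, 0.04, 0, 0, 0, 0, -0.021, 0.08, 0.001, 0, 0, 0, -0.031, 0.121, 0.001, 0, 0, 0, -0.042, 0.161, 0.001, 0, 0, 0, -0.052, 0.201, 0.002, 0, 0, 0]
[0.004, 0.046, 0, 0, 0, 0, 0.008, 0.092, 0, 0, 0, 0, 0.012, 0.137, 0, 0, 0, 0, 0.016, 0.183, 0, 0, 0, 0, 0.02, 0.229, 0, 0, 0, 0]
[0.007, 0.044, 0, 0, 0, 0.02, 0.015, 0.087, 0, 0, 0, 0.03, 0.023, 0.131, 0, 0, 0, 0.04, 0.031, 0.174, 0, 0, 0, 0.06, 0.038, 0.218, 0, 0, 0, 0.07]
```

Run:
```python
from h import *
T=plan([((.51,-.13,.24),85,5),((.565,.12,.24),83,5),((.62,.375,.24),80.3,5)])
```

```text
[-0.008, 0.05, -0.001, 0, 0, 0, -0.015, 0.1, -0.001, 0, 0, 0, -0.023, 0.15, -0.002, 0, 0, 0, -0.03, 0.2, -0.003, 0, 0, 0, -0.038, 0.25, -0.003, 0, 0, 0]
[-0.007, 0.051, 0, 0, 0, 0.01, -0.013, 0.101, 0, 0, 0, 0.02, -0.02, 0.152, 0, 0, 0, 0.02, -0.027, 0.203, 0, 0, 0, 0.03, -0.033, 0.254, 0, 0, 0, 0.04]
[-0.005, 0.052, 0, 0, 0, 0.01, -0.009, 0.104, 0, 0, 0, 0.02, -0.014, 0.156, 0, 0, 0, 0.02, -0.018, 0.208, 0, 0, 0, 0.03, -0.023, 0.26, 0, 0, 0, 0.04]
```

Request:
{"name": "carry_out", "arguments": {"deltas": [-0.008, 0.05, -0.003, 0, 0, 0, -0.015, 0.1, -0.006, 0, 0, 0, -0.023, 0.15, -0.01, 0, 0, 0, -0.03, 0.2, -0.01, 0, 0, 0, -0.038, 0.25, -0.01, 0, 0, 0]}}

```text
time: 37.88
eef_pos: [0.5079, -0.1257, 0.2363]
tcp_rot: [0.043, 0.999, -0.0, 0.0]
contact_force: [0.4, -0.7, 0.1]
opening: 0.98
finger_force: 0.0
```

Request:
{"name": "carry_out", "arguments": {"deltas": [-0.007, 0.051, 0, 0, 0, 0.01, -0.013, 0.101, 0, 0, 0, 0.02, -0.02, 0.152, 0, 0, 0, 0.02, -0.027, 0.203, 0, 0, 0, 0.03, -0.033, 0.254, 0, 0, 0, 0.04]}}

```text
time: 38.5
eef_pos: [0.5625, 0.1246, 0.2362]
tcp_rot: [0.063, 0.998, -0.0, 0.0]
contact_force: [-0.1, -0.7, -0.5]
opening: 0.98
finger_force: 0.0
```

Request:
{"name": "carry_out", "arguments": {"deltas": [-0.005, 0.052, 0, 0, 0, 0.01, -0.009, 0.104, 0, 0, 0, 0.02, -0.014, 0.156, 0, 0, 0, 0.02, -0.018, 0.208, 0, 0, 0, 0.03, -0.023, 0.26, 0, 0, 0, 0.04]}}

```text
time: 39.12
eef_pos: [0.6179, 0.3797, 0.2359]
tcp_rot: [0.083, 0.997, -0.0, -0.0]
contact_force: [1.2, -0.1, 0.3]
opening: 0.984
finger_force: 0.0
```

Request:
{"name": "carry_out", "arguments": {"deltas": [0, 0, 0, 0, 0, 0, 0, 0, 0, 0, 0, 0], "grip": 55}}

```text
time: 39.38
eef_pos: [0.6176, 0.3777, 0.2356]
tcp_rot: [0.083, 0.997, -0.001, -0.0]
contact_force: [-0.8, 0.2, 0.3]
opening: 0.583
finger_force: 0.0
```

Run:
```python
from h import *
st(); S=snap('wrist','w6.png'); P=cloud(S);X,Y,Z=P[...,0],P[...,1],P[...,2]
m=((Z>.076)&(Z<.092)&(Y>.3)&(Y<.48)&(X<.6)&(X>.42)).astype(np.uint8)
k,l=cv2.connectedComponents(m)
for i in range(1,k):
    if (l==i).sum()>60: print('vialtop',rect(P[l==i]),np.median(Z[l==i]))
r=(Z>.02)&(Z<.032)&(Y>.3)&(Y<.48)&(X<.6)&(X>.4); print('rack',rect(P[r]))
S=snap('top'); capfind(S,.02,.05,y=(-.5,-.25)); H,s,V=hsvm(S); P=cloud(S)
y=(H>18)&(H<35)&(s>130)&(P[...,2]>.01)&(P[...,1]<-.2); print('filt',P[y].mean(0) if y.any() else 0,y.sum())
```

```text
t 39.375 pos [0.6176 0.3777 0.2356] z [-0.0009 -0.001  -1.    ] yhead 80.52415917776251 q [ 0.4092  0.3905  1.4367 -0.0006  1.3157 -0.9961] F [-0.7982  0.155   0.3002] M [-0.0203  0.0501  0.0302] op 0.583454964658374 0.0
vialtop (array([0.501 , 0.3955]), array([20.0873, 20.0936]), 11.088798522949219, 499) 0.08290796847122972
vialtop (array([0.5575, 0.3859]), array([19.5245, 19.877 ]), 81.06134796142578, 406) 0.08274349403787304
rack (array([0.515, 0.393]), array([ 60.0302, 158.816 ]), 80.50772857666016, 7376)
cap circle [ 0.4485 -0.3711] 31.35753631591797 rect (array([ 0.4486, -0.3707]), array([61.2631, 60.5393]), 56.520809173583984, 397) z 0.03277377934892978 mark [ 0.4574 -0.3744  0.0326] head -20.059184703305576 49
filt [ 0.5504 -0.3839  0.0901] 200
```

View pics/w6.png

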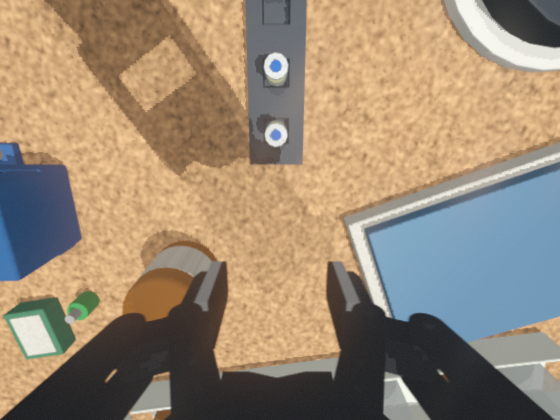

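Run:
```python
from h import *
T=plan([((.5575,.3859,.13),80.4,5),((.5575,.3859,.055),80.4,5)]); print()
T=plan([((.5575,.3859,.25),80.4,5),((.6005,.0435,.25),80.4,10),((.6005,.0435,.17),80.4,5)],T)
```

```text
[0.012, 0, 0.021, 0, 0, 0, 0.024, 0, 0.042, 0, 0, 0, 0.037, -0.001, 0.064, 0, 0, 0, 0.049, -0.001, 0.085, 0, 0, 0, 0.061, -0.001, 0.106, 0, 0, 0]
[0, 0, 0.015, 0, 0, 0, 0, 0, 0.03, 0, 0, 0, 0, 0, 0.045, 0, 0, 0, 0, 0, 0.06, 0, 0, 0, 0, 0, 0.075, 0, 0, 0]

[0, 0, -0.039, 0, 0, 0, 0, 0, -0.078, 0, 0, 0, 0, 0, -0.117, 0, 0, 0, 0, 0, -0.156, 0, 0, 0, 0, 0, -0.195, 0, 0, 0]
[-0.01, -0.033, 0, 0, 0, 0, -0.02, -0.066, 0, 0, 0, 0, -0.03, -0.099, 0, 0, 0, 0, -0.04, -0.132, 0, 0, 0, 0, -0.05, -0.165, 0, 0, 0, 0]
[-0.01, -0.033, 0, 0, 0, 0, -0.019, -0.066, 0, 0, 0, 0, -0.029, -0.099, 0, 0, 0, 0, -0.039, -0.132, 0, 0, 0, 0, -0.049, -0.166, 0, 0, 0, 0]
[0, 0, 0.016, 0, 0, 0, 0, 0, 0.032, 0, 0, 0, 0, 0, 0.048, 0, 0, 0, 0, 0, 0.064, 0, 0, 0, 0, 0, 0.08, 0, 0, 0]
```

Request:
{"name": "carry_out", "arguments": {"deltas": [0.012, 0, 0.021, 0, 0, 0, 0.024, 0, 0.042, 0, 0, 0, 0.037, -0.001, 0.064, 0, 0, 0, 0.049, -0.001, 0.085, 0, 0, 0, 0.061, -0.001, 0.106, 0, 0, 0]}}

```text
time: 40.1
eef_pos: [0.5575, 0.3856, 0.1303]
tcp_rot: [0.084, 0.996, 0.0, 0.0]
contact_force: [0.6, 0.4, -0.5]
opening: 0.547
finger_force: 0.0
```

Request:
{"name": "carry_out", "arguments": {"deltas": [0, 0, 0.015, 0, 0, 0, 0, 0, 0.03, 0, 0, 0, 0, 0, 0.045, 0, 0, 0, 0, 0, 0.06, 0, 0, 0, 0, 0, 0.075, 0, 0, 0]}}

```text
time: 40.72
eef_pos: [0.5578, 0.387, 0.0543]
tcp_rot: [0.083, 0.997, 0.0, 0.0]
contact_force: [1.3, -0.2, 0.2]
opening: 0.548
finger_force: 0.0
```

Request:
{"name": "carry_out", "arguments": {"deltas": [0, 0, 0, 0, 0, 0, 0, 0, 0, 0, 0, 0, 0, 0, 0, 0, 0, 0, 0, 0, 0, 0, 0, 0], "grip": 0, "grip_force": 50}}

```text
time: 41.22
eef_pos: [0.5579, 0.3872, 0.0561]
tcp_rot: [0.083, 0.997, 0.0, 0.001]
contact_force: [0.2, -0.3, -0.2]
opening: 0.248
finger_force: 48.8
```

Request:
{"name": "carry_out", "arguments": {"deltas": [0, 0, -0.02, 0, 0, 0, 0, 0, -0.04, 0, 0, 0, 0, 0, -0.08, 0, 0, 0, 0, 0, -0.12, 0, 0, 0, 0, 0, -0.16, 0, 0, 0]}}

```text
time: 41.85
eef_pos: [0.5578, 0.3872, 0.2192]
tcp_rot: [0.083, 0.997, 0.001, 0.001]
contact_force: [-0.1, 0.2, -0.5]
opening: 0.25
finger_force: 48.9
```

Run:
```python
from h import *
st(); T=plan([((.6005,.0435,.255),80.4,10),((.6005,.0435,.17),80.4,5)])
```

```text
t 41.85 pos [0.5578 0.3872 0.2192] z [ 0.0028  0.0014 -1.    ] yhead 80.50225396762993 q [ 0.4576  0.3025  1.579  -0.      1.257  -0.9474] F [-0.1195  0.2158 -0.5447] M [-0.0061  0.0243 -0.0496] op 0.250442493722333 48.90795707702637
[-0.01, -0.033, -0.004, 0, 0, 0, -0.02, -0.066, -0.007, 0, 0, 0, -0.03, -0.1, -0.011, 0, 0, 0, -0.04, -0.133, -0.014, 0, 0, 0, -0.049, -0.166, -0.018, 0, 0, 0]
[-0.01, -0.033, -0.003, 0, 0, 0, -0.02, -0.066, -0.007, 0, 0, 0, -0.03, -0.1, -0.011, 0, 0, 0, -0.04, -0.133, -0.014, 0, 0, 0, -0.05, -0.166, -0.018, 0, 0, 0]
[0, 0, 0.017, 0, 0, 0, 0, 0, 0.034, 0, 0, 0, 0, 0, 0.051, 0, 0, 0, 0, 0, 0.068, 0, 0, 0, 0, 0, 0.085, 0, 0, 0]
```

Request:
{"name": "carry_out", "arguments": {"deltas": [-0.01, -0.033, -0.004, 0, 0, 0, -0.02, -0.066, -0.007, 0, 0, 0, -0.03, -0.1, -0.011, 0, 0, 0, -0.04, -0.133, -0.014, 0, 0, 0, -0.049, -0.166, -0.018, 0, 0, 0]}}

```text
time: 42.48
eef_pos: [0.5789, 0.2142, 0.2359]
tcp_rot: [0.083, 0.997, 0.0, 0.001]
contact_force: [0.3, -0.7, -0.9]
opening: 0.249
finger_force: 49.0
```

Request:
{"name": "carry_out", "arguments": {"deltas": [-0.01, -0.033, -0.003, 0, 0, 0, -0.02, -0.066, -0.007, 0, 0, 0, -0.03, -0.1, -0.011, 0, 0, 0, -0.04, -0.133, -0.014, 0, 0, 0, -0.05, -0.166, -0.018, 0, 0, 0]}}

```text
time: 43.1
eef_pos: [0.6007, 0.0421, 0.2539]
tcp_rot: [0.083, 0.997, -0.0, 0.002]
contact_force: [0.3, -0.1, -1.4]
opening: 0.246
finger_force: 49.0
```

Request:
{"name": "carry_out", "arguments": {"deltas": [0, 0, 0, 0, 0, 0, 0, 0, 0, 0, 0, 0]}}

```text
time: 43.35
eef_pos: [0.6005, 0.0437, 0.2526]
tcp_rot: [0.083, 0.997, 0.0, 0.001]
contact_force: [-0.8, -0.3, -0.6]
opening: 0.242
finger_force: 49.0
```

Run:
```python
from h import *
st(); S=snap('side','s7.png'); cv2.imwrite('pics/s7c.png',cv2.resize(S['im'][110:260,200:360,::-1],None,fx=3,fy=3)); plan([((.6005,.0435,.17),80.4,5)])
```

```text
t 43.35 pos [0.6005 0.0437 0.2526] z [ 0.0016  0.0004 -1.    ] yhead 80.49100091000808 q [-0.096   0.1104  1.7416  0.0006  1.288  -1.501 ] F [-0.7677 -0.3349 -0.6464] M [ 0.0448  0.0154 -0.0269] op 0.24227402977685805 49.01944577693939
[0, 0, 0.016, 0, 0, 0, 0, 0, 0.033, 0, 0, 0, 0, 0, 0.049, 0, 0, 0, 0, 0, 0.066, 0, 0, 0, 0, -0.001, 0.082, 0, 0, 0]
```

View pics/s7c.png

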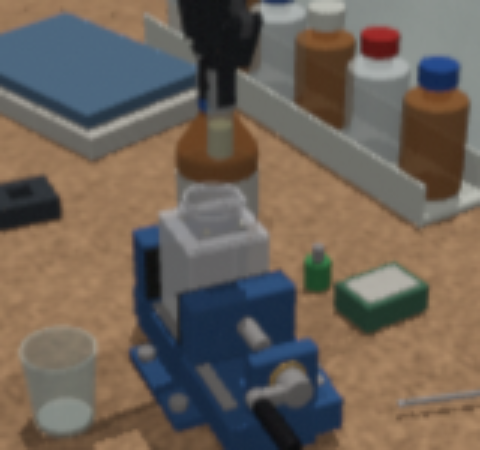

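Request:
{"name": "carry_out", "arguments": {"deltas": [0, 0, 0.016, 0, 0, 0, 0, 0, 0.033, 0, 0, 0, 0, 0, 0.049, 0, 0, 0, 0, 0, 0.066, 0, 0, 0, 0, 0, 0.082, 0, 0, 0]}}

```text
time: 44.02
eef_pos: [0.6001, 0.0433, 0.1677]
tcp_rot: [0.083, 0.997, 0.0, -0.0]
contact_force: [0.3, 0.4, 0.4]
opening: 0.247
finger_force: 49.0
```

Request:
{"name": "carry_out", "arguments": {"deltas": [0, 0, 0, 0, 0, 0, 0, 0, 0, 0, 0, 0, 0, 0, 0, 0, 0, 0, 0, 0, 0, 0, 0, 0], "grip": 60}}

```text
time: 44.52
eef_pos: [0.601, 0.0432, 0.1703]
tcp_rot: [0.083, 0.997, -0.0, 0.001]
contact_force: [-0.3, 0.1, 0.2]
opening: 0.597
finger_force: 0.0
```

Request:
{"name": "carry_out", "arguments": {"deltas": [0, 0, -0.03, 0, 0, 0, 0, 0, -0.06, 0, 0, 0, 0, 0, -0.08, 0, 0, 0, 0, 0, -0.08, 0, 0, 0]}}

```text
time: 45.02
eef_pos: [0.6014, 0.0431, 0.2517]
tcp_rot: [0.083, 0.997, -0.0, 0.002]
contact_force: [0.2, 0.0, -0.3]
opening: 0.599
finger_force: 0.0
```

Run:
```python
from h import *
st()
S=snap('side'); P=cloud(S); X,Y,Z=P[...,0],P[...,1],P[...,2]
n=(np.hypot(X-.594,Y-.045)<.07)&(Z>.172)&(Z<.21); print('above rim',n.sum(), P[n].mean(0) if n.any() else '')
cv2.imwrite('pics/s8c.png',cv2.resize(S['im'][110:260,200:360,::-1],None,fx=3,fy=3))
T=plan([((.55,.22,.255),80.4,5),((.501,.3955,.25),80.4,5),((.501,.3955,.13),80.4,5),((.501,.3955,.055),80.4,5)])
```

```text
t 45.025 pos [0.6014 0.0431 0.2517] z [ 0.0045 -0.0005 -1.    ] yhead 80.49997349721346 q [-0.0965  0.1116  1.7419 -0.      1.2835 -1.5015] F [ 0.2107  0.0369 -0.3208] M [ 0.0102  0.0565 -0.0248] op 0.5985847309259308 0.0
above rim 0 
[0.016, 0.033, -0.001, 0, 0, 0, 0.032, 0.066, -0.002, 0, 0, 0, 0.047, 0.1, -0.003, 0, 0, 0, 0.063, 0.133, -0.004, 0, 0, 0, 0.079, 0.166, -0.005, 0, 0, 0]
[0.016, 0.033, 0.001, 0, 0, 0, 0.031, 0.066, 0.002, 0, 0, 0, 0.046, 0.099, 0.003, 0, 0, 0, 0.062, 0.132, 0.004, 0, 0, 0, 0.077, 0.165, 0.005, 0, 0, 0]
[0, 0, 0.024, 0, 0, 0, 0, 0, 0.048, 0, 0, 0, 0, 0, 0.072, 0, 0, 0, 0, 0, 0.096, 0, 0, 0, 0, 0, 0.12, 0, 0, 0]
[0, 0, 0.015, 0, 0, 0, 0, 0, 0.03, 0, 0, 0, 0, 0, 0.045, 0, 0, 0, 0, 0, 0.06, 0, 0, 0, 0, 0, 0.075, 0, 0, 0]
```

Request:
{"name": "carry_out", "arguments": {"deltas": [0.016, 0.033, -0.001, 0, 0, 0, 0.032, 0.066, -0.002, 0, 0, 0, 0.047, 0.1, -0.003, 0, 0, 0, 0.063, 0.133, -0.004, 0, 0, 0, 0.079, 0.166, -0.005, 0, 0, 0]}}

```text
time: 45.7
eef_pos: [0.5485, 0.2209, 0.252]
tcp_rot: [0.083, 0.997, -0.001, -0.002]
contact_force: [0.5, 0.2, -0.2]
opening: 0.599
finger_force: 0.0
```

Request:
{"name": "carry_out", "arguments": {"deltas": [0.016, 0.033, 0.001, 0, 0, 0, 0.031, 0.066, 0.002, 0, 0, 0, 0.046, 0.099, 0.003, 0, 0, 0, 0.062, 0.132, 0.004, 0, 0, 0, 0.077, 0.165, 0.005, 0, 0, 0]}}

```text
time: 46.32
eef_pos: [0.4999, 0.3961, 0.2468]
tcp_rot: [0.083, 0.997, -0.001, -0.002]
contact_force: [-0.6, -1.0, -0.1]
opening: 0.601
finger_force: 0.0
```

Run:
```python
from h import *
st(); S=snap('top','t8.png'); P=cloud(S)
cv2.imwrite('pics/t8c.png',cv2.resize(S['im'][180:250,215:315,::-1],None,fx=6,fy=6,interpolation=2))
d=np.hypot(P[...,0]-.594,P[...,1]-.0447)<.022; Z=P[...,2]
print('in mouth',P[d&(Z<.15)].shape, np.percentile(Z[d],[2,20,50,80,98]))
T=plan([((.501,.3955,.13),80.4,5),((.501,.3955,.055),80.4,5)])
```

```text
t 46.325 pos [0.4999 0.3961 0.2468] z [-0.0032 -0.0019 -1.    ] yhead 80.50460287961575 q [ 0.5113  0.1963  1.6557 -0.0001  1.2933 -0.8938] F [-0.5743 -1.0012 -0.067 ] M [ 0.0202 -0.0118  0.0222] op 0.6009988488283367 0.0
in mouth (125, 3) [0.0483 0.0509 0.0759 0.1027 0.1173]
[-0.001, -0.001, 0.023, 0, 0, 0, -0.001, -0.001, 0.047, 0, 0, 0, -0.002, -0.002, 0.07, 0, 0, 0, -0.003, -0.003, 0.093, 0, 0, 0, -0.003, -0.004, 0.117, 0, 0, 0]
[0, 0, 0.015, 0, 0, 0, 0, 0, 0.03, 0, 0, 0, 0, 0, 0.045, 0, 0, 0, 0, 0, 0.06, 0, 0, 0, 0, 0, 0.075, 0, 0, 0]
```

View pics/t8c.png

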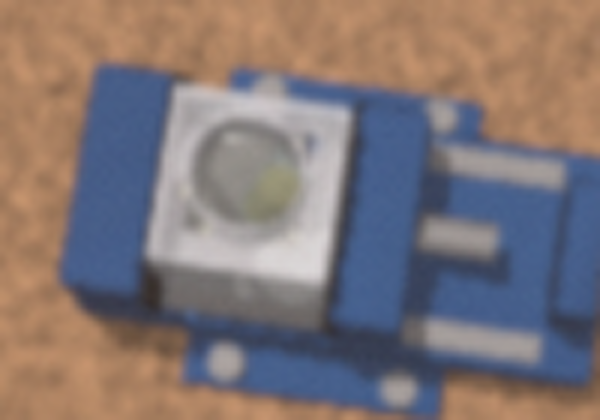

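Request:
{"name": "carry_out", "arguments": {"deltas": [0, -0.001, 0.023, 0, 0, 0, 0, -0.001, 0.047, 0, 0, 0, 0, -0.001, 0.07, 0, 0, 0, -0.001, -0.001, 0.093, 0, 0, 0, -0.001, -0.001, 0.117, 0, 0, 0]}}

```text
time: 47.0
eef_pos: [0.501, 0.3935, 0.1295]
tcp_rot: [0.083, 0.997, -0.001, -0.001]
contact_force: [0.3, 0.1, -0.5]
opening: 0.598
finger_force: 0.0
```

Request:
{"name": "carry_out", "arguments": {"deltas": [0, 0, 0.015, 0, 0, 0, 0, 0, 0.03, 0, 0, 0, 0, 0, 0.045, 0, 0, 0, 0, 0, 0.06, 0, 0, 0, 0, 0, 0.075, 0, 0, 0]}}

```text
time: 47.62
eef_pos: [0.5021, 0.3944, 0.0566]
tcp_rot: [0.083, 0.997, 0.0, 0.0]
contact_force: [-0.0, -0.5, 0.4]
opening: 0.596
finger_force: 0.0
```

Request:
{"name": "carry_out", "arguments": {"deltas": [0, 0, 0, 0, 0, 0, 0, 0, 0, 0, 0, 0, 0, 0, 0, 0, 0, 0, 0, 0, 0, 0, 0, 0], "grip": 0, "grip_force": 50}}

```text
time: 48.12
eef_pos: [0.5023, 0.3945, 0.058]
tcp_rot: [0.083, 0.997, 0.0, 0.0]
contact_force: [0.4, -0.5, 0.3]
opening: 0.251
finger_force: 48.8
```

Request:
{"name": "carry_out", "arguments": {"deltas": [0, 0, -0.02, 0, 0, 0, 0, 0, -0.04, 0, 0, 0, 0, 0, -0.08, 0, 0, 0, 0, 0, -0.12, 0, 0, 0, 0, 0, -0.18, 0, 0, 0]}}

```text
time: 48.75
eef_pos: [0.5011, 0.3937, 0.2389]
tcp_rot: [0.083, 0.997, -0.001, -0.001]
contact_force: [1.3, 0.6, 0.2]
opening: 0.246
finger_force: 49.1
```

Run:
```python
from h import *
st(); T=plan([((.5925,.052,.255),80.4,10)])
```

```text
t 48.75 pos [0.5011 0.3937 0.2389] z [-0.0015 -0.0011 -1.    ] yhead 80.5016638203674 q [ 0.507   0.2     1.666  -0.0002  1.2774 -0.8979] F [1.288  0.5973 0.1797] M [ 0.0387 -0.0046  0.0409] op 0.2459114451971526 49.13175702095032
[-0.015, -0.032, -0.002, 0, 0, 0, -0.029, -0.064, -0.003, 0, 0, 0, -0.044, -0.097, -0.005, 0, 0, 0, -0.059, -0.129, -0.006, 0, 0, 0, -0.073, -0.161, -0.008, 0, 0, 0]
[-0.015, -0.032, -0.002, 0, 0, 0, -0.03, -0.064, -0.003, 0, 0, 0, -0.044, -0.097, -0.005, 0, 0, 0, -0.059, -0.129, -0.006, 0, 0, 0, -0.073, -0.161, -0.008, 0, 0, 0]
```

Request:
{"name": "carry_out", "arguments": {"deltas": [-0.015, -0.032, -0.002, 0, 0, 0, -0.029, -0.064, -0.003, 0, 0, 0, -0.044, -0.097, -0.005, 0, 0, 0, -0.059, -0.129, -0.006, 0, 0, 0, -0.073, -0.161, -0.008, 0, 0, 0]}}

```text
time: 49.38
eef_pos: [0.5478, 0.2223, 0.2477]
tcp_rot: [0.083, 0.997, 0.0, 0.001]
contact_force: [-0.1, -0.2, 0.2]
opening: 0.249
finger_force: 49.1
```

Request:
{"name": "carry_out", "arguments": {"deltas": [-0.015, -0.032, -0.002, 0, 0, 0, -0.03, -0.064, -0.003, 0, 0, 0, -0.044, -0.097, -0.005, 0, 0, 0, -0.059, -0.129, -0.006, 0, 0, 0, -0.073, -0.161, -0.008, 0, 0, 0]}}

```text
time: 50.0
eef_pos: [0.5932, 0.0514, 0.2557]
tcp_rot: [0.083, 0.997, -0.0, 0.001]
contact_force: [0.2, 0.1, -0.3]
opening: 0.247
finger_force: 49.1
```

Request:
{"name": "carry_out", "arguments": {"deltas": [0, 0, 0, 0, 0, 0, 0, 0, 0, 0, 0, 0]}}

```text
time: 50.25
eef_pos: [0.5928, 0.053, 0.2546]
tcp_rot: [0.083, 0.997, 0.0, 0.001]
contact_force: [-0.6, 0.8, -1.7]
opening: 0.247
finger_force: 49.2
```

Run:
```python
from h import *
st(); S=snap('side'); P=cloud(S);X,Y,Z=P[...,0],P[...,1],P[...,2]; n=(np.hypot(X-.592,Y-.05)<.03)&(Z>.195)&(Z<.25); print('vial',n.sum(),P[n].mean(0),P[n].min(0))
plan([((.5925,.052,.17),80.4,5)])
```

```text
t 50.25 pos [0.5928 0.053  0.2546] z [ 0.0015  0.0003 -1.    ] yhead 80.49103491509196 q [-0.0814  0.0938  1.7559  0.0004  1.2904 -1.4864] F [-0.6494  0.8205 -1.7095] M [ 0.0185 -0.0094  0.0183] op 0.2470958709796058 49.16238784790039
vial 136 [0.5872 0.047  0.2283] [0.5798 0.0394 0.2059]
[0, 0, 0.017, 0, 0, 0, 0, -0.001, 0.034, 0, 0, 0, 0, -0.001, 0.051, 0, 0, 0, 0, -0.001, 0.067, 0, 0, 0, 0, -0.001, 0.084, 0, 0, 0]
```

Request:
{"name": "carry_out", "arguments": {"deltas": [0, 0, 0.017, 0, 0, 0, 0, -0.001, 0.034, 0, 0, 0, 0, -0.001, 0.051, 0, 0, 0, 0, -0.001, 0.067, 0, 0, 0, 0, -0.001, 0.083, 0, 0, 0]}}

```text
time: 50.92
eef_pos: [0.5925, 0.0517, 0.1688]
tcp_rot: [0.083, 0.997, 0.0, -0.0]
contact_force: [-0.8, -0.4, -0.1]
opening: 0.25
finger_force: 49.2
```

Request:
{"name": "carry_out", "arguments": {"deltas": [0, 0, 0, 0, 0, 0, 0, 0, 0, 0, 0, 0, 0, 0, 0, 0, 0, 0, 0, 0, 0, 0, 0, 0], "grip": 60}}

```text
time: 51.42
eef_pos: [0.5929, 0.0517, 0.1709]
tcp_rot: [0.083, 0.997, 0.0, 0.001]
contact_force: [-0.0, 0.3, -0.4]
opening: 0.6
finger_force: 0.0
```

Request:
{"name": "carry_out", "arguments": {"deltas": [0, 0, -0.03, 0, 0, 0, 0, 0, -0.06, 0, 0, 0, 0, 0, -0.09, 0, 0, 0, 0, 0, -0.1, 0, 0, 0]}}

```text
time: 51.92
eef_pos: [0.5937, 0.0516, 0.2732]
tcp_rot: [0.083, 0.997, 0.0, 0.002]
contact_force: [-0.5, 1.4, -0.1]
opening: 0.599
finger_force: 0.0
```

Request:
{"name": "carry_out", "arguments": {"deltas": [0.01, 0.05, 0, 0, 0, 0, 0.02, 0.1, 0, 0, 0, 0, 0.03, 0.15, 0, 0, 0, 0, 0.04, 0.2, 0, 0, 0, 0, 0.05, 0.25, 0, 0, 0, 0]}}

```text
time: 52.55
eef_pos: [0.584, 0.308, 0.269]
tcp_rot: [0.083, 0.997, -0.0, -0.001]
contact_force: [0.8, -0.7, 0.5]
opening: 0.596
finger_force: 0.0
```

Request:
{"name": "carry_out", "arguments": {"deltas": [0, 0, 0, 0, 0, 0, 0, 0, 0, 0, 0, 0, 0, 0, 0, 0, 0, 0]}}

```text
time: 52.92
eef_pos: [0.5848, 0.3051, 0.2699]
tcp_rot: [0.084, 0.996, -0.0, -0.0]
contact_force: [-0.3, 0.1, -0.7]
opening: 0.601
finger_force: 0.0
```

Run:
```python
from h import *
st(); S=snap('top','t9.png'); P=cloud(S); X,Y,Z=P[...,0],P[...,1],P[...,2]
d=np.hypot(X-.594,Y-.0447)<.021
print('mouth z',np.percentile(Z[d],[2,20,50,80,95,99]))
n=(Z>.132)&(Z<.148)&(np.hypot(X-.594,Y-.045)<.065); print('shoulder',rect(P[n]),np.median(Z[n]))
capfind(S,.02,.05,y=(-.5,-.25)); H,s,V=hsvm(S); y=(H>18)&(H<35)&(s>130)&(Z>.01)&(Y<-.2); print('filt',P[y].mean(0),y.sum())
a=cv2.resize(S['im'][180:250,215:315,::-1],None,fx=4,fy=4,interpolation=2)
S2=snap('side'); b=cv2.resize(S2['im'][150:220,230:330,::-1],None,fx=4,fy=4,interpolation=2)
cv2.imwrite('pics/t9c.png',np.hstack([a,b]))
```

```text
t 52.925 pos [0.5848 0.3051 0.2699] z [-0.0006 -0.0005 -1.    ] yhead 80.40957315643963 q [ 0.3275  0.2274  1.5772 -0.0003  1.3378 -1.0759] F [-0.3492  0.1226 -0.7177] M [-0.0013 -0.0409 -0.0015] op 0.6010586125561543 0.0
mouth z [0.0472 0.0516 0.0753 0.1041 0.1152 0.1243]
shoulder (array([0.5945, 0.045 ]), array([74.3538, 74.674 ]), 80.73422241210938, 451) 0.14045644981634897
cap circle [ 0.4482 -0.371 ] 31.036739349365234 rect (array([ 0.4482, -0.3707]), array([60.6572, 60.1873]), 66.33935546875, 397) z 0.03269158512983994 mark [ 0.4559 -0.3762  0.0324] head -33.792530120309664 52
filt [ 0.5503 -0.3837  0.0897] 197
```

View pics/t9c.png

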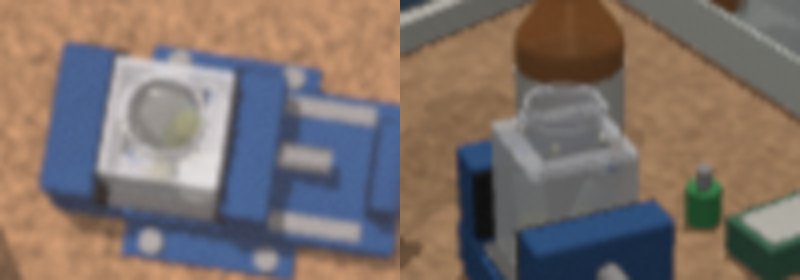

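```bash
python3 -c "
from plant import ctrl
print(ctrl.sign_off())"
```

```text
the job is handed in; nothing more can be done
None
```

I handed in the job at about 53 s of robot time; no verdict came back. By the last camera check, the jar was upright between the jaws with both vials inside (the rack's third well was empty), and the cap and filter were in the tray. I estimated the clamp force at 40–130 N and never measured it directly.

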